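# Clamp the long whetstone in its ratchet holder

### The job

Set the long whetstone into the stone holder, lying flat and pushed up against the fixed jaw, and let go of it. Then close the sprung jaw with the knob, clockwise: from where the jaw just meets the stone go on to the third click, so that the pawl holds it there, and no tighter, because the stone is brittle. Leave the other things on the counter where they are.

Things in the scene. Friction and masses are not known exactly. Their poses are not given: they have to be found in the camera images.
- holder: Fixed whetstone holder: steel plate 360 x 70 mm on feet, top face 14 mm up, its x axis along it. Origin: centre of the underside. At the +x end stands the fixed jaw (62 mm wide, rubber face at x = 165 mm), at the -x end a gear housing (86 x 94, 42 mm high) with knob and ratchet. The plate between the jaws is bare and open at the sides; both jaws rise 32 mm above the counter at most.
- seat (a point): Point of the holder on its plate, 14 mm above the counter, where the stone's origin lies when the stone is home against the fixed jaw; x axis from the knob towards the fixed jaw. Before the knob is turned the sprung jaw stands 6 to 28 mm short of a stone that lies home; how far differs each time and is not measured.
- stone: The long whetstone, loose: 203 x 51 x 25 mm, about 0.5 kg, brittle, two grey layers. Origin: centre of the underside, x along its length. It starts flat on the counter; the short one may lie in either place. Either end may face the fixed jaw. In the holder its top is 39 mm above the counter.
- knob_top (a point): Centre of the knob's flat top, on its upright axis, 84 mm above the counter: black fluted round knob, 46 mm across and 28 mm high (56 to 84 mm up). Under it sits a toothed ratchet wheel 64 mm across, its top 51 mm above the counter; the pawl is beside it, 54 mm up at most. Nothing stands higher near the knob.
- knob (a joint): Turn of knob and ratchet wheel, rad, growing clockwise seen from above; starts at 0 to 0.3. 20 teeth, caught at multiples of 0.314 rad; one click moves the jaw 4.4 mm. The jaw's springs give 1.3 N per mm, so from contact the turning moment rises 0.255 Nm per rad (0.08 Nm a click) over less than 0.04 Nm of friction (it dips just at a click). Let go between clicks, the loaded knob runs back to the last caught tooth.
- pawl (a joint): Angle of the sprung pawl on the housing, rad: near 0 when it is down behind a tooth, rising to about 0.2 on the ramp of a tooth, then dropping at the click. It lets the wheel turn clockwise only.
- short_stone: Bystander: the short whetstone, 125 x 51 x 20 mm, loose. Origin: centre of the underside.
- bowl: Bystander: white bowl, 104 mm across, 48 mm high, loose. Origin: centre of the underside.
- scraper: Bystander: dough scraper with a steel blade and a wooden handle 120 mm long, loose, lying flat. Origin: under its middle.

How it is judged:
By the outcome, as a careful person would: the job done as asked, in the order asked, and still so for the second after the job is handed in, with the robot touching nothing.
It also fails if it takes over 72 s, if anything falls off the work surface, if the arm or the gripper's body presses on something with over 40 N, if the wrist force passes 120 N, or if a joint passes its speed limit or range.

### The arm

A 6-joint arm with a two-finger parallel gripper is mounted at the origin on the work surface. World frame = base frame: x ahead of the robot, y to its left, z up, the work surface at z = 0. Lengths are in m, angles in rad, forces in N, time in s.
With the tool pointing down it reaches from about 0.275 to 0.85 m from the base axis. Payload 19 kg.
Tool frame: the origin (TCP) lies on the centre line of the jaws, within the pads' length; the fingertips stand 22 mm ahead of it and the grasp point (between the pads) lies 3 mm ahead of it; z points along the fingers, y is the direction in which the jaws open and shut (so a half turn about z gives the same grasp; the last joint's range is limited). The gripper opens to 85 mm and grips with 20 to 120 N. Pads are 22 mm wide; open, the fingers measure 114 mm over their backs; the gripper's body (76 mm by 85 mm) begins 54 mm behind the grasp point. The pads swing forward as they close: fully open they stand 13 mm farther back than shut.
Start: joints at [-1.478, 0.15, 1.437, -0, 1.554, -0.134], TCP at [0.129, -0.56, 0.253] pointing down, gripper open.
Joint ranges: [-2.8, 2.8], [-0.68, 2.1], [0.12, 2.68], [-1.39, 4.53], [0.16, 2.79], [-2.81, 2.81]. Speed limits (rad/s): [1.89, 1.89, 2.22, 3.01, 3.01, 3.01].

### API

Orientations are given as a unit quaternion [w, x, y, z].
In Python, from station import manip, read_camera, ticket gives the robot as it stands. The module is installed in compiled form; this text tells all that it offers.
- The arm moves only by the shell command python3 -m handwheel 'ROWS' [OPENING]. ROWS is JSON, a list of rows, each an object with "offset": the shift along the world's x, y, z in mm, a list of three; "angular": the turn, a rotation vector about the world's x, y, z in rad, a list of three. In form: [{"offset": [x, y, z], "angular": [wx, wy, wz]}, ...]. A call has 1 to 12 rows; each row is the pose to reach, as a shift and turn from the pose commanded when the call began; what a row does not reach only later rows make up. A row lasts 1/8 s, in which the tool goes at most 62.5 mm and 10.7 degrees, less where a joint would pass 70% of its speed; a pose out of reach is approached as far as the arm can. A call with a gripper value outside its range is refused whole. OPENING is the opening, from -1 (shut) to 1 (fully open), set as the call begins (- or left out, the last holds). The fingers move at their own pace and stop on an object; the grip force is fixed at half the most. Time passes only in rows, so rows that repeat a pose let the fingers close. It gives the time, the measured TCP pose, the force and the opening at its end, in the units of the state.
- manip.sense(): the state, without advancing time (a new reading comes with each control period).
- read_camera(name): name is "side" or "top"; returns a dict with "pixels" (400x640x3 uint8, red, green, blue), "fovy" (degrees; the focal length in pixels is half the picture's height over the tangent of half this angle, whatever the lens; pixels are square), "cx", "cy" (the principal point, pixels), "R" (3x3) and "t" (3): a world point X has camera coordinates R X + t. Camera axes: x right, y down, z forward; pixel columns grow to the right and rows downward; lengths in m; the calibration is good to about 2 mm. A picture is of the moment at which its call begins. There is no depth.
- ticket.close_job(): hands the job in, once; it reports no verdict.
The state is a dict: "clock": time; "joints": joint angles; "joint_vel": joint speeds; "joint_torque": joint torques, N m; "eef_pos": TCP position; "ee_rot": TCP orientation; "ft_force": force on the tool from outside, world axes, zero at the start; "torque": the same for the moment, N m; "width": opening from 0.0 (shut) to 1.0 (fully open).
Only numpy, scipy, OpenCV 4.12 (cv2) and the standard library are available. Lean on these libraries where they do the work, as an engineer would, in place of code of your own. Each camera call takes 0.05 s, during which the arm holds its last target.

## Working session

There is one attempt and no reset: what is moved stays moved. The work goes in short steps, Python scripts to look and compute and a shell command to move; the robot and the scene stay as the last step left them, time stands still between calls to the robot, and variables do not carry over. Pictures are saved under pics/ and viewed, and the job is handed in when it is done.

```bash
mkdir -p pics
python3 - <<'E'
from station import manip, read_camera
import cv2, json, numpy as np
s=manip.sense()
print({k:np.round(v,3).tolist() for k,v in s.items()})
for n in("top","side"):
    c=read_camera(n)
    cv2.imwrite(f"pics/{n}0.png",c["pixels"][:,:,::-1])
    print(n,c["fovy"],c["cx"],c["cy"],np.round(c["R"],4).tolist(),np.round(c["t"],4).tolist())
E
```

```text
{'clock': 0.0, 'joints': [-1.478, 0.151, 1.438, 0.0, 1.554, -0.134], 'joint_vel': [-0.001, -0.0, 0.001, -0.002, -0.0, -0.0], 'joint_torque': [-0.0, -71.306, -57.087, -0.0, 0.009, -0.0], 'eef_pos': [0.129, -0.56, 0.253], 'ee_rot': [-0.001, 0.994, 0.113, 0.0], 'ft_force': [-0.019, -0.889, -0.828], 'torque': [-0.025, 0.018, 0.018], 'width': 1.0}
top 44.38841601629891 326.0362741762784 202.7081468586071 [[-0.0271, -0.9996, -0.0026], [-0.9958, 0.0272, -0.0877], [0.0877, 0.0002, -0.9961]] [0.0668, 0.5901, 1.0514]
side 48.29360647305776 313.6170662943125 200.27374415966142 [[0.9739, -0.227, -0.0016], [-0.1636, -0.6971, -0.6981], [0.1574, 0.6801, -0.716]] [-0.5488, 0.1826, 1.0251]
```

View pics/top0.png

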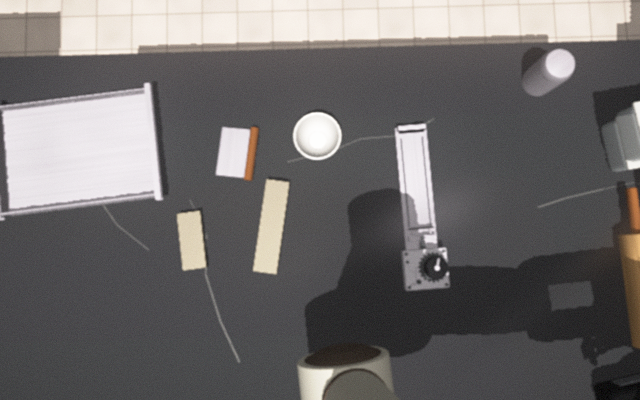

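View pics/side0.png

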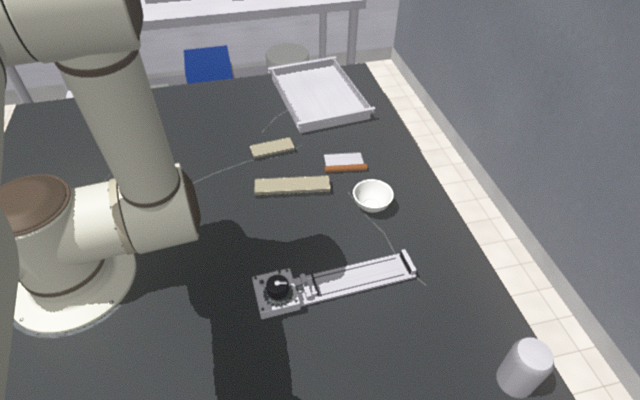

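The top view shows the long stone near (272,226), the short stone near (192,240), the holder from (412,130) at the fixed jaw to (427,270) at the housing, and the knob near (435,266). I'll zoom in and measure.

```bash
cat > h.py <<'E'
import numpy as np, cv2
from station import manip, read_camera
class Cam:
    def __init__(s,n):
        c=read_camera(n); s.img=np.ascontiguousarray(c["pixels"][:,:,::-1]); s.R=np.array(c["R"]); s.t=np.array(c["t"])
        s.f=200/np.tan(np.radians(c["fovy"])/2); s.cx=c["cx"]; s.cy=c["cy"]
    def ray(s,u,v):
        d=s.R.T@np.array([(u-s.cx)/s.f,(v-s.cy)/s.f,1.]); return -s.R.T@s.t,d
    def plane(s,u,v,z):
        o,d=s.ray(u,v); return o+d*(z-o[2])/d[2]
    def proj(s,X):
        p=s.R@np.asarray(X,float)+s.t; return np.array([s.f*p[0]/p[2]+s.cx,s.f*p[1]/p[2]+s.cy])
    def crop(s,x0,y0,w,h,k,fn):
        cv2.imwrite(fn,cv2.resize(s.img[y0:y0+h,x0:x0+w],None,fx=k,fy=k,interpolation=cv2.INTER_CUBIC))
def tri(c1,p1,c2,p2):
    o1,d1=c1.ray(*p1);o2,d2=c2.ray(*p2);d1/=np.linalg.norm(d1);d2/=np.linalg.norm(d2)
    a=np.linalg.lstsq(np.stack([d1,-d2],1),o2-o1,rcond=None)[0]
    q1=o1+a[0]*d1;q2=o2+a[1]*d2
    return (q1+q2)/2,np.linalg.norm(q1-q2)
E
python3 - <<'E'
from h import *
T=Cam("top");S=Cam("side")
T.crop(380,110,90,190,3,"pics/hold_t.png"); S.crop(240,235,200,90,4,"pics/hold_s.png")
for n,C in(("top",T),("side",S)):
    hsv=cv2.cvtColor(C.img,cv2.COLOR_BGR2HSV)
    m=cv2.inRange(hsv,(15,35,120),(35,150,255))
    cs,_=cv2.findContours(m,cv2.RETR_EXTERNAL,cv2.CHAIN_APPROX_NONE)
    for c in cs:
        if cv2.contourArea(c)<150: continue
        r=cv2.minAreaRect(c); b=cv2.boxPoints(r)
        if b[:,0].mean()>400 : continue
        P=np.array([C.plane(u,v,0.025)[:2] for u,v in b])
        print(n,np.round(r[0],1),np.round(r[1],1),r[2],"centre",np.round(P.mean(0),4),"sides",[round(float(np.linalg.norm(P[i]-P[i-1])),4) for i in range(4)],"corn",np.round(P,3).tolist())
E
```

```text
top [190.7 240.1] [58.4 24.4] 83.65979766845703 centre [0.5182 0.3487] sides [0.1278, 0.0535, 0.1278, 0.053] corn [[0.579, 0.382], [0.584, 0.329], [0.457, 0.315], [0.452, 0.368]]
top [270.8 226.2] [24.9 94. ] 8.130102157592773 centre [0.5443 0.1729] sides [0.0542, 0.2058, 0.0551, 0.2057] corn [[0.447, 0.216], [0.651, 0.184], [0.641, 0.129], [0.438, 0.163]]
side [ 22.1 218.7] [18.5 27.8] 66.03750610351562 centre [-0.1426  0.2044] sides [0.0719, 0.0614, 0.0737, 0.0592] corn [[-0.185, 0.223], [-0.131, 0.251], [-0.1, 0.184], [-0.154, 0.159]]
side [292.3 184. ] [14.4 75.2] 87.45519256591797 centre [0.5447 0.1728] sides [0.0567, 0.2071, 0.0571, 0.2005] corn [[0.447, 0.218], [0.652, 0.184], [0.639, 0.128], [0.441, 0.162]]
side [271.9 146.8] [11.8 43.3] 78.69007110595703 centre [0.5171 0.3433] sides [0.0543, 0.1315, 0.0559, 0.1276] corn [[0.453, 0.365], [0.584, 0.376], [0.58, 0.321], [0.452, 0.311]]
```

View pics/hold_t.png

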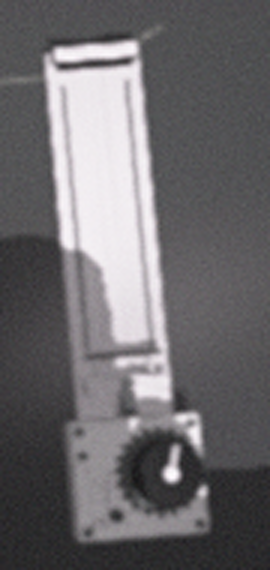

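View pics/hold_s.png

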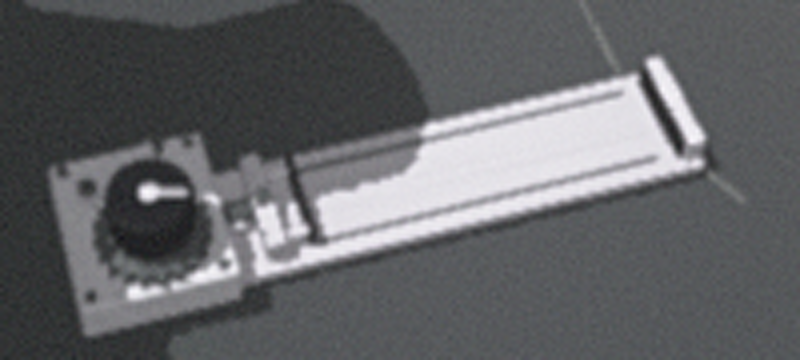

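Run:
```python
from h import *
T=Cam("top");S=Cam("side")
T.crop(388,112,50,40,14,"pics/jaw_t.png"); S.crop(390,240,40,45,14,"pics/jaw_s.png")
# plate edges top view
g=cv2.GaussianBlur(cv2.cvtColor(T.img,cv2.COLOR_BGR2GRAY).astype(np.float32),(0,0),0.8)
L=[];R=[]
for v in range(140,222,2):
    row=np.diff(g[v,385:450]); 
    def sub(i): 
        a,b,c=row[i-1],row[i],row[i+1]; return i+0.5*(a-c)/(a-2*b+c+1e-9)+385+0.5
    i=5+int(np.argmax(row[5:30])); L.append((sub(i),v))
    j=25+int(np.argmin(row[25:60])); R.append((sub(j),v))
for nm,E_ in(("L",L),("R",R)):
    P=np.array([T.plane(u,v,0.014)[:2] for u,v in E_])
    p=np.polyfit(P[:,0],P[:,1],1)
    for _ in range(3):
        r=P[:,1]-np.polyval(p,P[:,0]); k=abs(r)<0.003; p=np.polyfit(P[k,0],P[k,1],1)
    print(nm,"yaw",np.arctan(p[0]),"y at x=.65",np.polyval(p,.65),"inl",k.sum(),"of",len(k),"rms",r[k].std())
# knob silhouettes (dark) and white dot
for n,C,box in(("top",T,(415,250,40,35)),("side",S,(255,270,45,40))):
    x,y,w,h=box; sub=C.img[y:y+h,x:x+w]; C.crop(x,y,w,h,12,f"pics/knob_{n}.png")
    gg=cv2.cvtColor(sub,cv2.COLOR_BGR2GRAY)
```

```text
L yaw 0.051742777905777464 y at x=.65 -0.1126606900319932 inl 36 of 41 rms 0.0003037472952808286
R yaw 0.047634983735259935 y at x=.65 -0.1840734882959887 inl 41 of 41 rms 0.000288564737471529
```

View pics/jaw_t.png

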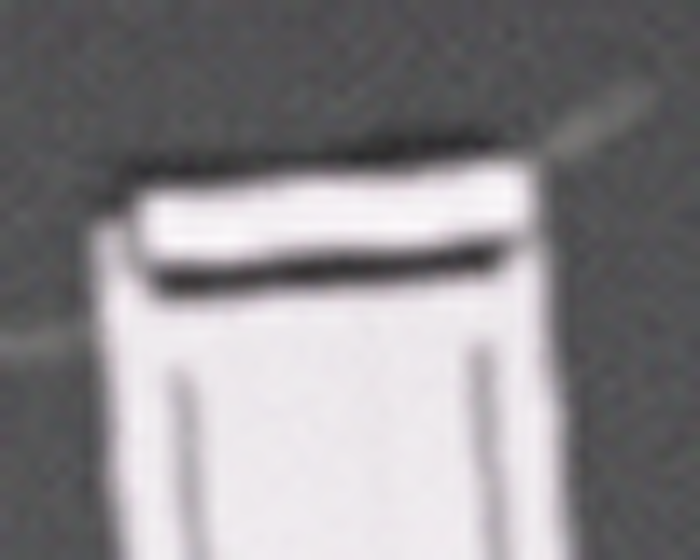

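View pics/jaw_s.png

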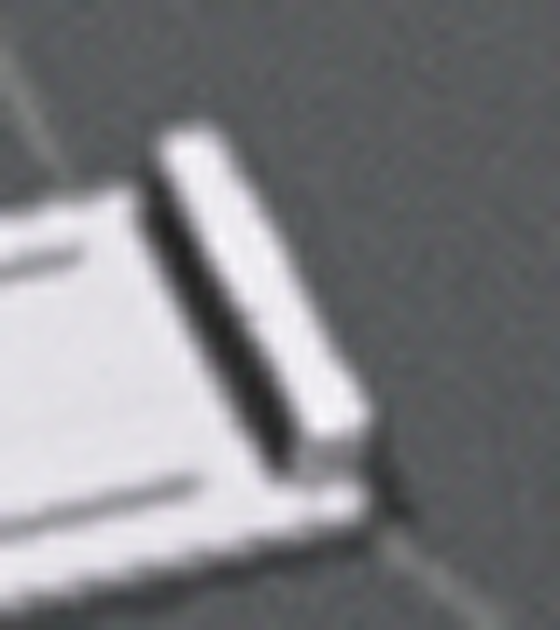

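View pics/knob_top.png

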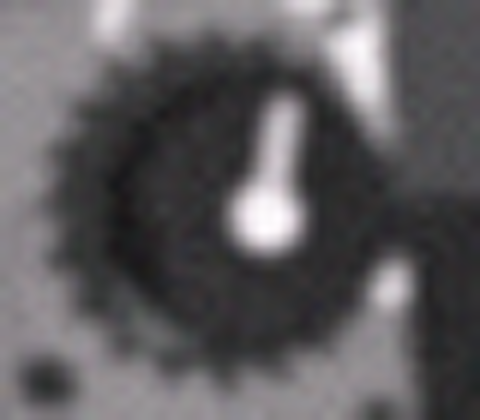

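View pics/knob_side.png

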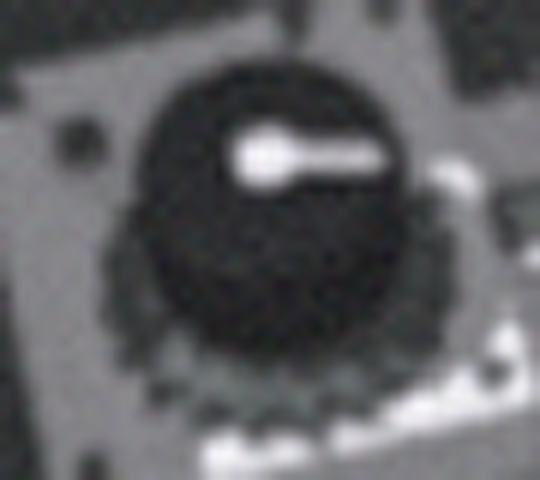

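Run:
```python
from h import *
T=Cam("top");S=Cam("side")
k,e=tri(T,(436.9,267.7),S,(276.5,282.7)); print("knob",k,e, T.plane(436.9,267.7,.084),S.plane(276.5,282.7,.084))
# pointer tip
a=lambda x,y,x0,y0,s:(x0+(x+.5)/s-.5,y0+(y+.5)/s-.5)
tp=T.plane(*a(290,105,415,250,12),.084); print("pointer dir",tp-k)
m,e=tri(T,a(328,280,388,112,14),S,a(205,348,390,240,14)); print("jawface mid",m,e)
for C,p in((T,a(328,280,388,112,14)),(S,a(205,348,390,240,14))): print(C.plane(*p,.014))
print("jaw ends top z14",T.plane(*a(155,296,388,112,14),.014),T.plane(*a(503,266,388,112,14),.014))
print("strip far edge corners z32 top",T.plane(*a(140,190,388,112,14),.032),T.plane(*a(532,165,388,112,14),.032))
print("strip side z32",S.plane(*a(165,140,390,240,14),.032),S.plane(*a(315,435,390,240,14),.032))
```

```text
knob [ 0.44591443 -0.1725266   0.08708317] 0.0013393282103687407 [ 0.446426   -0.17328015  0.084     ] [ 0.44541862 -0.17035717  0.084     ]
pointer dir [ 0.01959908 -0.0053705  -0.00308317]
jawface mid [ 0.74624014 -0.14368959  0.01794566] 0.002141779125675131
[ 0.74822952 -0.14466034  0.014     ]
[ 0.74671769 -0.14107617  0.014     ]
jaw ends top z14 [ 0.7463869  -0.11677377  0.014     ] [ 0.74973709 -0.17286137  0.014     ]
strip far edge corners z32 top [ 0.75936012 -0.11231141  0.032     ] [ 0.76166524 -0.17446656  0.032     ]
strip side z32 [ 0.74844676 -0.11120448  0.032     ] [ 0.75035293 -0.17297687  0.032     ]
```

```bash
python3 -m handwheel '[{"offset":[415,733,0],"angular":[0,0,-0.39]},{"offset":[415,733,0],"angular":[0,0,-0.39]},{"offset":[415,733,0],"angular":[0,0,-0.39]},{"offset":[415,733,0],"angular":[0,0,-0.39]},{"offset":[415,733,0],"angular":[0,0,-0.39]},{"offset":[415,733,0],"angular":[0,0,-0.39]},{"offset":[415,733,0],"angular":[0,0,-0.39]},{"offset":[415,733,0],"angular":[0,0,-0.39]},{"offset":[415,733,0],"angular":[0,0,-0.39]},{"offset":[415,733,0],"angular":[0,0,-0.39]},{"offset":[415,733,0],"angular":[0,0,-0.39]},{"offset":[415,733,0],"angular":[0,0,-0.39]}]' 1; python3 -c "
from station import manip;import numpy as np
s=manip.sense();print({k:np.round(v,4).tolist() for k,v in s.items()})"
```

```text
clock: 1.9
eef_pos: [0.4988, 0.0935, 0.2535]
ee_rot: [-0.0, 0.997, -0.081, 0.0]
ft_force: [0.8, -1.4, 1.3]
width: 1.001
{'clock': 1.9, 'joints': [0.0334, 0.0086, 1.5897, -0.0, 1.5425, 1.767], 'joint_vel': [0.9063, 0.6512, -0.6323, -0.0015, -0.0201, 0.9051], 'joint_torque': [-7.4232, -67.3789, -49.0396, 0.4659, 0.3987, -2.7838], 'eef_pos': [0.4988, 0.0935, 0.2535], 'ee_rot': [-0.0, 0.9967, -0.0813, 0.0004], 'ft_force': [0.7834, -1.3741, 1.3276], 'torque': [-0.064, -0.0007, -0.0225], 'width': 1.0009}
```

```bash
python3 -m handwheel '[{"offset":[0,0,0],"angular":[0,0,0]},{"offset":[0,0,0],"angular":[0,0,0]},{"offset":[0,0,0],"angular":[0,0,0]}]' 1
python3 - <<'E'
from h import *
print(np.round(manip.sense()['eef_pos'],4),np.round(manip.sense()['ee_rot'],4))
E
```

```text
clock: 2.28
eef_pos: [0.4979, 0.0903, 0.2535]
ee_rot: [0.0, 0.997, -0.082, 0.0]
ft_force: [-0.4, 0.3, 0.6]
width: 1.002
[0.4979 0.0903 0.2535] [ 0.000e+00  9.966e-01 -8.220e-02  2.000e-04]
```

```bash
python3 -m handwheel '[{"offset":[30,55,0],"angular":[0,0,0]},{"offset":[46.5,82.5,-40],"angular":[0,0,0]},{"offset":[46.5,82.5,-95],"angular":[0,0,0]},{"offset":[46.5,82.5,-150],"angular":[0,0,0]},{"offset":[46.5,82.5,-190],"angular":[0,0,0]},{"offset":[46.5,82.5,-215],"angular":[0,0,0]},{"offset":[46.5,82.5,-225.5],"angular":[0,0,0]},{"offset":[46.5,82.5,-225.5],"angular":[0,0,0]},{"offset":[46.5,82.5,-225.5],"angular":[0,0,0]}]' 1;  python3 - <<'E'
from h import *
print(np.round(manip.sense()['eef_pos'],4),np.round(manip.sense()['ee_rot'],4))
C=Cam("side"); C.crop(200,80,160,140,4,"pics/grasp_s.png")
E
```

```text
clock: 3.4
eef_pos: [0.5453, 0.1736, 0.0291]
ee_rot: [-0.0, 0.997, -0.082, 0.001]
ft_force: [-0.3, -0.6, 0.2]
width: 1.001
[0.5453 0.1736 0.0291] [-3.000e-04  9.967e-01 -8.170e-02  9.000e-04]
```

View pics/grasp_s.png

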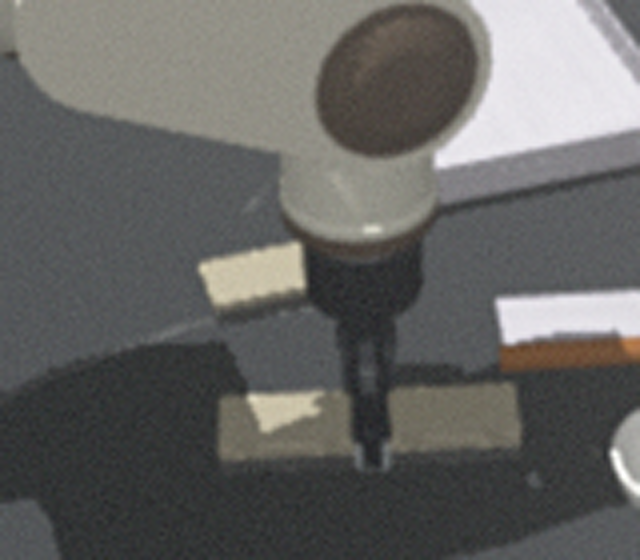

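The fingers straddle the stone at mid-length (about crop (370,430)), with clearance. I'll close and lift.

```bash
python3 -m handwheel '[{"offset":[0,0,0],"angular":[0,0,0]},{"offset":[0,0,0],"angular":[0,0,0]},{"offset":[0,0,0],"angular":[0,0,0]},{"offset":[0,0,0],"angular":[0,0,0]},{"offset":[0,0,0],"angular":[0,0,0]},{"offset":[0,0,0],"angular":[0,0,0]}]' -1; python3 -m handwheel '[{"offset":[0,0,10],"angular":[0,0,0]},{"offset":[0,0,40],"angular":[0,0,0]},{"offset":[0,0,80],"angular":[0,0,0]},{"offset":[0,0,100],"angular":[0,0,0]},{"offset":[0,0,100],"angular":[0,0,0]}]' -1
python3 - <<'E'
from h import *
s=manip.sense();print(np.round(s['eef_pos'],4),np.round(s['ee_rot'],4),s['ft_force'],s['torque'])
C=Cam("side"); C.crop(200,80,160,140,4,"pics/lift_s.png")
E
```

```text
clock: 4.2
eef_pos: [0.5449, 0.1739, 0.0285]
ee_rot: [-0.0, 0.997, -0.081, 0.0]
ft_force: [-2.3, -1.2, 7.7]
width: 0.579
clock: 4.82
eef_pos: [0.5452, 0.174, 0.1293]
ee_rot: [-0.0, 0.997, -0.081, 0.001]
ft_force: [0.2, -0.2, -5.8]
width: 0.581
[0.5452 0.174  0.1293] [-4.000e-04  9.967e-01 -8.150e-02  1.300e-03] [ 0.21892626 -0.23775677 -5.79101039] [ 0.00623545 -0.05118569 -0.03896659]
```

View pics/lift_s.png

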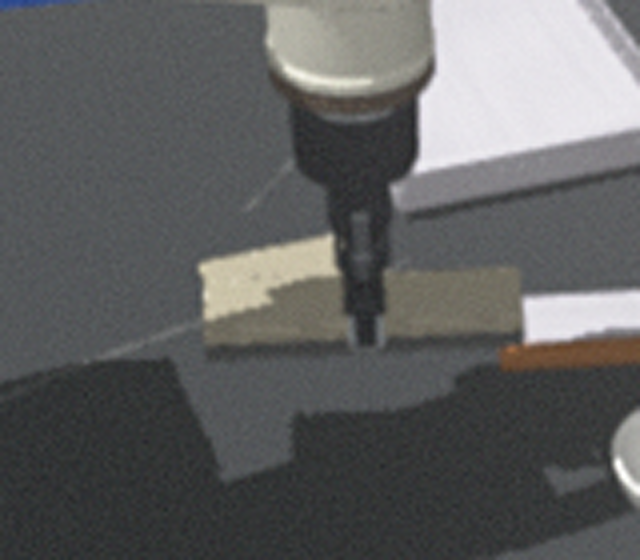

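Run:
```python
from h import *
T=Cam("top"); T.crop(400,205,50,50,12,"pics/spr_t.png")
S=Cam("side"); S.crop(290,260,50,50,12,"pics/spr_s.png")
```

```text
(no output)
```

View pics/spr_t.png

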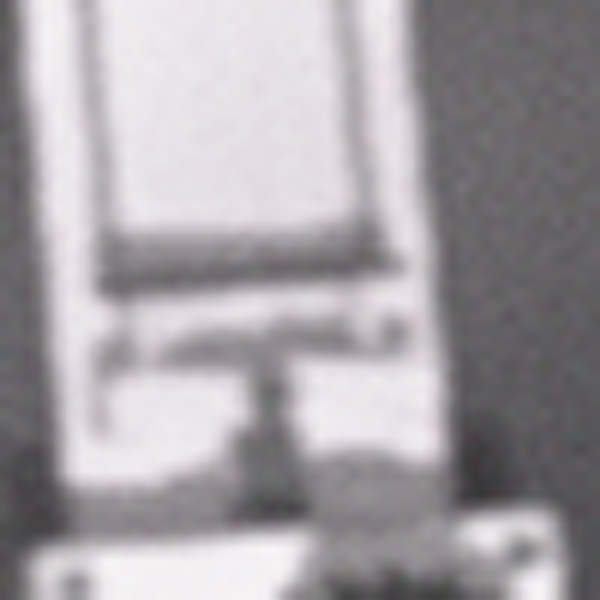

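View pics/spr_s.png

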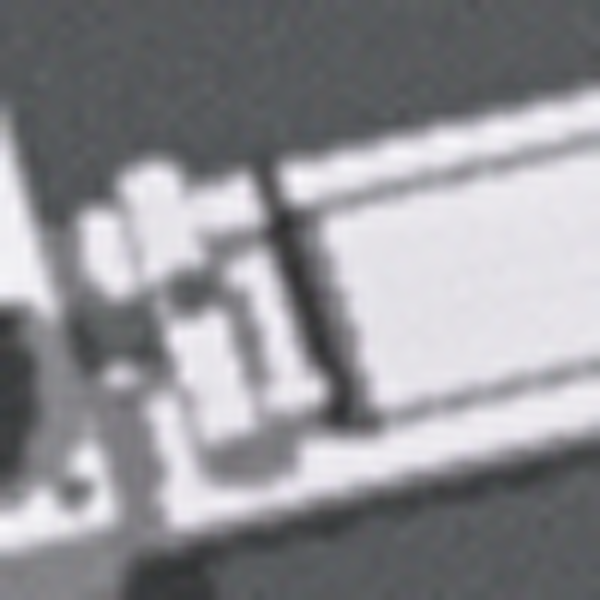

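Run:
```python
from h import *
T=Cam("top");S=Cam("side")
n=np.array([np.cos(.05),np.sin(.05)])
for z in(.02,.03): 
  for C,p in((T,(420,225.8)),(S,(314.9,284.6))):
    P=C.plane(*p,z); print(z,P, "gap mm",1000*((np.array([.7475,-.1435])-P[:2])@n-.203))
print(tri(T,(420,225.8),S,(314.9,284.6)))
```

```text
0.02 [ 0.53560358 -0.15453147  0.02      ] gap mm 9.182951209816103
0.02 [ 0.53114711 -0.15155256  0.02      ] gap mm 13.4849684099467
0.03 [ 0.53524767 -0.15263221  0.03      ] gap mm 9.443494734368146
0.03 [ 0.52962302 -0.15801152  0.03      ] gap mm 15.32996225673683
(array([ 0.53311622, -0.15362962,  0.02284856]), np.float64(0.004816794777094073))
```

```bash
python3 -m handwheel '[{"offset":[14,-46,5],"angular":[0,0,0.03]},{"offset":[30,-100,5],"angular":[0,0,0.07]},{"offset":[48,-160,5],"angular":[0,0,0.11]},{"offset":[66,-220,5],"angular":[0,0,0.15]},{"offset":[84,-280,5],"angular":[0,0,0.19]},{"offset":[94,-312,5],"angular":[0,0,0.213]},{"offset":[97,-323,0],"angular":[0,0,0.213]},{"offset":[97,-323,-20],"angular":[0,0,0.213]},{"offset":[97,-323,-40],"angular":[0,0,0.213]},{"offset":[97,-323,-60],"angular":[0,0,0.213]},{"offset":[97,-323,-60],"angular":[0,0,0.213]},{"offset":[97,-323,-60],"angular":[0,0,0.213]}]' -1
python3 - <<'E'
from h import *
s=manip.sense();print(np.round(s['eef_pos'],4),np.round(s['ee_rot'],4),2*np.arctan2(s['ee_rot'][2],s['ee_rot'][1]),s['ft_force'],s['torque'])
T=Cam("top");S=Cam("side")
T.crop(360,100,130,200,3,"pics/over_t.png"); S.crop(240,180,200,140,4,"pics/over_s.png")
E
```

```text
clock: 6.58
eef_pos: [0.6419, -0.149, 0.0682]
ee_rot: [0.0, 1.0, 0.025, 0.0]
ft_force: [0.5, -0.3, -4.6]
width: 0.581
[ 0.6419 -0.149   0.0682] [0.000e+00 9.997e-01 2.510e-02 3.000e-04] 0.050179036856520774 [ 0.51250304 -0.31208784 -4.55862408] [-0.05063055  0.00565226  0.04914695]
```

View pics/over_t.png

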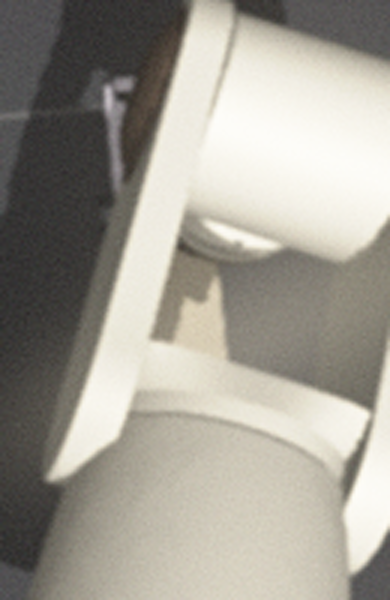

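View pics/over_s.png

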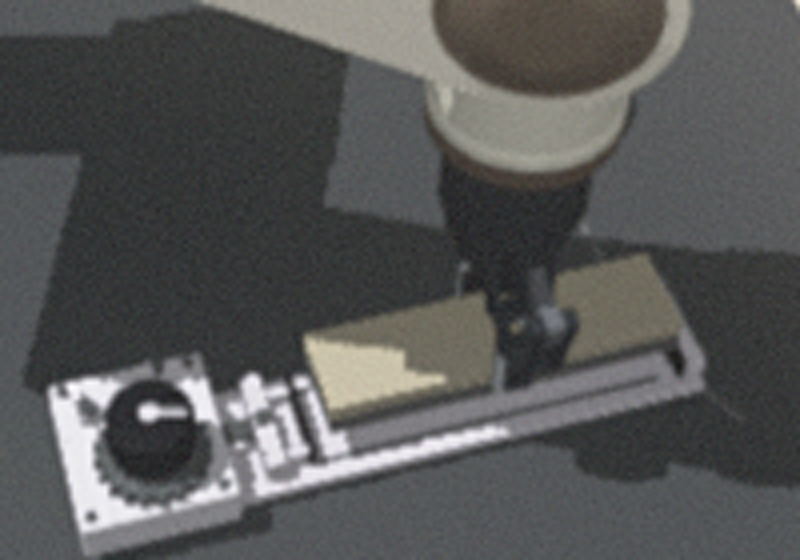

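Run:
```python
from h import *
S=Cam("side")
a=lambda x,y:(240+(x+.5)/4-.5,180+(y+.5)/4-.5)
z=.0645
for nm,p in(("nearL",(304,337)),("nearR",(330,424)),("farL",(648,255)),("farR",(690,333))): print(nm,np.round(S.plane(*a(*p),z),4))
P=np.array([S.plane(*a(*p),z)[:2] for p in((304,337),(330,424),(648,255),(690,333))]);print(P.mean(0))
yaw=.05;c,s=np.cos(yaw),np.sin(yaw)
ctr=np.array([.6419,-.149])
for sx in(-1,1):
  for sy in(1,-1): 
    q=ctr+sx*.1015*np.array([c,s])+sy*.0255*np.array([-s,c]); uv=S.proj([*q,z]); print("expected px",((uv-[240,180])*4+1.5).round())
```

```text
nearL [ 0.5382 -0.1286  0.0645]
nearR [ 0.5386 -0.1862  0.0645]
farL [ 0.7419 -0.1176  0.0645]
farR [ 0.7446 -0.1742  0.0645]
[ 0.64082694 -0.15165508]
expected px [306. 337.]
expected px [333. 412.]
expected px [649. 256.]
expected px [687. 326.]
```

```bash
python3 -m handwheel '[{"offset":[0,0,-8],"angular":[0,0,0]},{"offset":[0,0,-16],"angular":[0,0,0]},{"offset":[0,0,-21],"angular":[0,0,0]},{"offset":[0,0,-24],"angular":[0,0,0]},{"offset":[0,0,-24],"angular":[0,0,0]}]' -1; for i in 1 2 3; do :; done; python3 -m handwheel '[{"offset":[0,0,-1],"angular":[0,0,0]},{"offset":[0,0,-1],"angular":[0,0,0]}]' -1
python3 - <<'E'
from h import *
s=manip.sense();print(np.round(s['eef_pos'],4),np.round(s['ee_rot'],4),s['ft_force'],s['torque'])
S=Cam("side")
S.crop(240,180,200,140,4,"pics/low_s.png")
E
```

```text
clock: 7.35
eef_pos: [0.6416, -0.1492, 0.0435]
ee_rot: [-0.0, 1.0, 0.025, -0.0]
ft_force: [-0.2, -0.0, -4.8]
width: 0.579
clock: 7.6
eef_pos: [0.6417, -0.1492, 0.0429]
ee_rot: [-0.0, 1.0, 0.025, 0.0]
ft_force: [0.2, -0.5, -4.6]
width: 0.578
[ 0.6417 -0.1492  0.0429] [-0.000e+00  9.997e-01  2.490e-02  1.000e-04] [ 0.2100616  -0.53950868 -4.57676847] [-0.03948779  0.03263502 -0.01150524]
```

View pics/low_s.png

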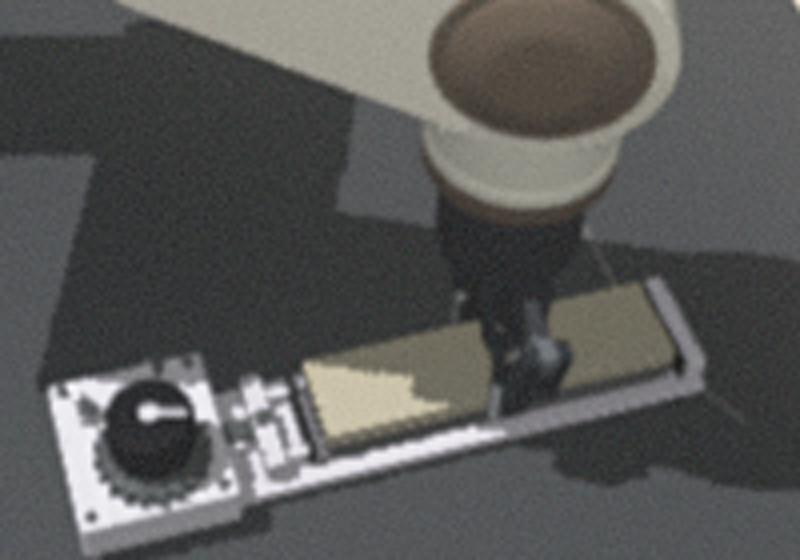

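```bash
python3 -m handwheel '[{"offset":[0,0,-0.5],"angular":[0,0,0]},{"offset":[0,0,-0.5],"angular":[0,0,0]}]' -1 | grep -E "pos|force"; python3 -m handwheel '[{"offset":[0,0,-0.5],"angular":[0,0,0]},{"offset":[0,0,-0.5],"angular":[0,0,0]}]' -1| grep -E "pos|force"
```

```text
eef_pos: [0.6418, -0.1492, 0.0425]
ft_force: [-1.5, 0.6, -0.8]
eef_pos: [0.6417, -0.1492, 0.0425]
ft_force: [-4.7, 1.1, 5.5]
```

```bash
python3 -m handwheel '[{"offset":[1,0,0.3],"angular":[0,0,0]},{"offset":[2,0.1,0.3],"angular":[0,0,0]},{"offset":[2,0.1,0.3],"angular":[0,0,0]}]' -1 | grep -E "pos|force"; python3 -m handwheel '[{"offset":[1,0,0],"angular":[0,0,0]},{"offset":[1,0,0],"angular":[0,0,0]}]' -1| grep -E "pos|force";python3 -m handwheel '[{"offset":[1,0.1,0],"angular":[0,0,0]},{"offset":[1,0.1,0],"angular":[0,0,0]}]' -1| grep -E "pos|force"
```

```text
eef_pos: [0.6438, -0.1493, 0.0425]
ft_force: [-4.7, 0.2, 5.6]
eef_pos: [0.6447, -0.1492, 0.0425]
ft_force: [-6.1, -1.0, 6.5]
eef_pos: [0.6448, -0.1492, 0.0425]
ft_force: [-15.0, -0.2, 12.0]
```

```bash
python3 -m handwheel '[{"offset":[0,0,0],"angular":[0,0,0]},{"offset":[0,0,0],"angular":[0,0,0]},{"offset":[0,0,0],"angular":[0,0,0]},{"offset":[0,0,0],"angular":[0,0,0]}]' 1 | grep -E "pos|force|wid"; python3 -m handwheel '[{"offset":[0,0,15],"angular":[0,0,0]},{"offset":[0,0,50],"angular":[0,0,0]},{"offset":[0,0,100],"angular":[0,0,0]},{"offset":[0,0,150],"angular":[0,0,0]},{"offset":[-55,-40,150],"angular":[0,0,0.18]},{"offset":[-100,-85,150],"angular":[0,0,0.36]},{"offset":[-100,-140,150],"angular":[0,0,0.54]},{"offset":[-100,-190,150],"angular":[0,0,0.72]},{"offset":[-100,-240,150],"angular":[0,0,0.9]},{"offset":[-100,-240,150],"angular":[0,0,1.08]},{"offset":[-100,-240,150],"angular":[0,0,1.26]}]' 1
python3 - <<'E'
from h import *
T=Cam("top");S=Cam("side")
T.crop(360,100,130,200,3,"pics/rel_t.png"); S.crop(240,180,200,140,4,"pics/rel_s.png")
E
```

```text
eef_pos: [0.6458, -0.149, 0.0421]
ft_force: [-0.1, 0.4, 0.2]
width: 0.997
clock: 10.9
eef_pos: [0.5454, -0.3897, 0.193]
ee_rot: [0.0, 0.792, 0.611, 0.0]
ft_force: [0.3, 1.1, -0.9]
width: 1.003
```

View pics/rel_t.png

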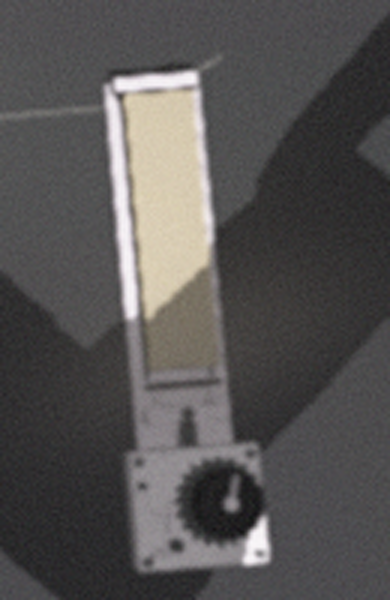

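View pics/rel_s.png

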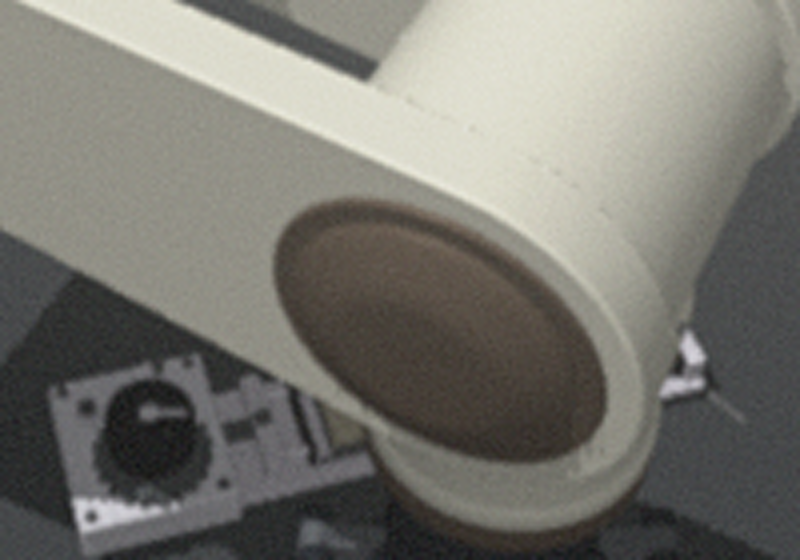

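Run:
```python
from h import *
T=Cam("top")
hsv=cv2.cvtColor(T.img,cv2.COLOR_BGR2HSV)
m=cv2.inRange(hsv,(12,30,70),(38,160,255)); m[:,:395]=0;m[:,440:]=0;m[:120]=0;m[235:]=0
cs,_=cv2.findContours(m,cv2.RETR_EXTERNAL,cv2.CHAIN_APPROX_NONE)
c=max(cs,key=cv2.contourArea); r=cv2.minAreaRect(c);b=cv2.boxPoints(r)
P=np.array([T.plane(u,v,.039)[:2] for u,v in b]);print(r,P.round(4).tolist(),P.mean(0))
print([round(float(np.linalg.norm(P[i]-P[i-1])),4) for i in range(4)])
cv2.imwrite("pics/mask.png",cv2.resize(m[110:240,390:445],None,fx=4,fy=4))
for v in range(140,225,8):
    xs=np.where(m[v]>0)[0]; 
    if len(xs): A=T.plane(xs[0]-.5,v,.039);B=T.plane(xs[-1]+.5,v,.039);print(v,xs[0],xs[-1],A[:2].round(4),B[:2].round(4),"centre off axis",round(float((A[1]+B[1])/2-(-.1484+.0497*((A[0]+B[0])/2-.65))),4))
```

```text
((416.280517578125, 175.97293090820312), (92.72689819335938, 24.165119171142578), 84.49451446533203) [[0.7444, -0.1157], [0.7481, -0.1688], [0.5446, -0.1789], [0.541, -0.1268]] [ 0.64452392 -0.14754415]
[0.2036, 0.0532, 0.2037, 0.0523]
140 401 424 [ 0.7242 -0.1164] [ 0.7227 -0.169 ] centre off axis 0.002
148 402 425 [ 0.7064 -0.1179] [ 0.7049 -0.1704] centre off axis 0.0015
156 403 426 [ 0.6886 -0.1194] [ 0.6871 -0.1718] centre off axis 0.0009
164 404 426 [ 0.6708 -0.1208] [ 0.6694 -0.171 ] centre off axis 0.0015
172 404 427 [ 0.6532 -0.1201] [ 0.6517 -0.1724] centre off axis 0.002
180 405 427 [ 0.6355 -0.1216] [ 0.6342 -0.1716] centre off axis 0.0026
188 406 429 [ 0.6179 -0.123 ] [ 0.6165 -0.1752] centre off axis 0.0009
196 407 429 [ 0.6004 -0.1245] [ 0.599  -0.1744] centre off axis 0.0015
204 407 430 [ 0.583  -0.1237] [ 0.5815 -0.1758] centre off axis 0.002
212 408 431 [ 0.5655 -0.1252] [ 0.5641 -0.1771] centre off axis 0.0015
220 409 431 [ 0.5481 -0.1266] [ 0.5468 -0.1763] centre off axis 0.002
```

View pics/mask.png

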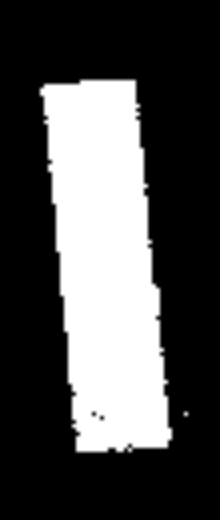

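```bash
python3 -m handwheel '[{"offset":[-10,20,0],"angular":[0,0,0.18]},{"offset":[-20,50,0],"angular":[0,0,0.36]},{"offset":[-40,90,0],"angular":[0,0,0.54]},{"offset":[-60,130,0],"angular":[0,0,0.72]},{"offset":[-80,170,0],"angular":[0,0,0.9]},{"offset":[-99.5,217.7,0],"angular":[0,0,1.08]},{"offset":[-99.5,217.7,0],"angular":[0,0,1.26]},{"offset":[-99.5,217.7,-20],"angular":[0,0,1.44]},{"offset":[-99.5,217.7,-35],"angular":[0,0,1.62]},{"offset":[-99.5,217.7,-50],"angular":[0,0,1.8]},{"offset":[-99.5,217.7,-60],"angular":[0,0,1.98]},{"offset":[-99.5,217.7,-60],"angular":[0,0,2.16]}]' 1;python3 -m handwheel '[{"offset":[0,0,0],"angular":[0,0,0]},{"offset":[0,0,0],"angular":[0,0,0]}]' 1
python3 - <<'E'
from h import *
s=manip.sense();print({k:np.round(s[k],4).tolist() for k in("eef_pos","ee_rot","joints","ft_force","torque")},2*np.arctan2(s['ee_rot'][2],s['ee_rot'][1]))
T=Cam("top");S=Cam("side")
T.crop(360,180,120,120,4,"pics/k1_t.png"); S.crop(210,180,160,140,4,"pics/k1_s.png")
E
```

```text
clock: 12.55
eef_pos: [0.4459, -0.171, 0.1319]
ee_rot: [-0.0, -0.164, 0.986, 0.0]
ft_force: [-0.5, 0.0, 0.2]
width: 1.002
clock: 12.8
eef_pos: [0.4463, -0.1713, 0.1325]
ee_rot: [0.0, -0.16, 0.987, -0.0]
ft_force: [-0.2, -0.8, 0.5]
width: 1.0
{'eef_pos': [0.4463, -0.1713, 0.1325], 'ee_rot': [0.0003, -0.1603, 0.9871, -0.0003], 'joints': [-0.5278, 0.0226, 1.8266, -0.0001, 1.2916, -2.4205], 'ft_force': [-0.1738, -0.7995, 0.4909], 'torque': [0.0062, -0.0057, 0.0198]} 3.463561379909298
```

View pics/k1_s.png

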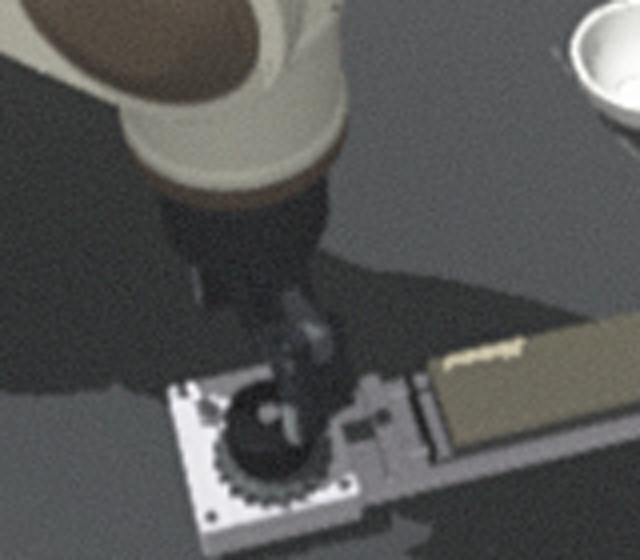

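Gripper is centred over the knob (crop ~(270,410)). I'll descend and close.

```bash
python3 -m handwheel '[{"offset":[-0.3,-0.7,-15],"angular":[0,0,0]},{"offset":[-0.3,-0.7,-32],"angular":[0,0,0]},{"offset":[-0.3,-0.7,-46],"angular":[0,0,0]},{"offset":[-0.3,-0.7,-53],"angular":[0,0,0]},{"offset":[-0.3,-0.7,-53],"angular":[0,0,0]}]' 1;python3 -m handwheel '[{"offset":[0,0,0],"angular":[0,0,0]},{"offset":[0,0,0],"angular":[0,0,0]},{"offset":[0,0,0],"angular":[0,0,0]},{"offset":[0,0,0],"angular":[0,0,0]},{"offset":[0,0,0],"angular":[0,0,0]}]' -1
python3 - <<'E'
from h import *
s=manip.sense();print({k:np.round(s[k],4).tolist() for k in("eef_pos","ee_rot","joints","ft_force","torque")},2*np.arctan2(s['ee_rot'][2],s['ee_rot'][1]))
S=Cam("side")
S.crop(210,180,160,140,4,"pics/k2_s.png")
E
```

```text
clock: 13.52
eef_pos: [0.4457, -0.1719, 0.0785]
ee_rot: [-0.0, -0.163, 0.987, 0.0]
ft_force: [0.2, -0.2, 0.4]
width: 1.001
clock: 14.15
eef_pos: [0.4465, -0.1732, 0.0802]
ee_rot: [0.001, -0.163, 0.987, -0.002]
ft_force: [-0.5, -9.0, 6.7]
width: 0.524
{'eef_pos': [0.4465, -0.1732, 0.0802], 'ee_rot': [0.0008, -0.1633, 0.9866, -0.0016], 'joints': [-0.5302, 0.0783, 1.8847, -0.0015, 1.1754, -2.4285], 'ft_force': [-0.4888, -8.9986, 6.7288], 'torque': [-1.2734, 0.0928, 0.0096]} 3.4696748062285505
```

View pics/k2_s.png

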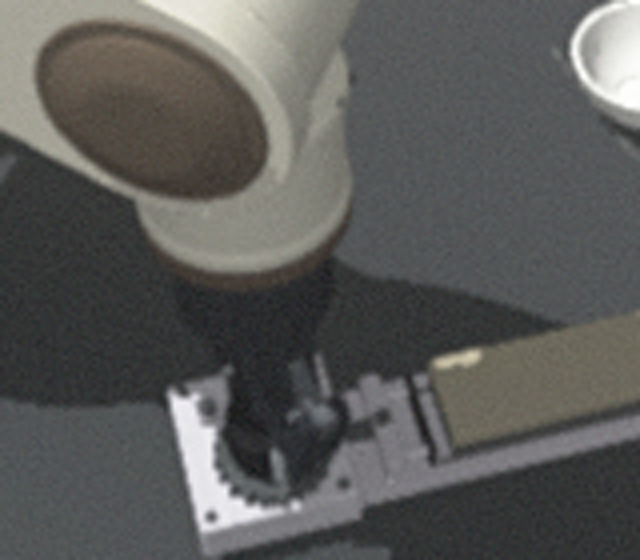

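```bash
cat > st.py <<'E'
from h import *
s=manip.sense();q=s['ee_rot'];y=2*np.arctan2(q[2],q[1])%(2*np.pi)
print("t %.2f yaw %.4f j6 %.3f pos %s F %s Mz %.4f"%(s['clock'],y,s['joints'][5],np.round(s['eef_pos'],4),np.round(s['ft_force'],1),s['torque'][2]))
E
python3 -m handwheel '[{"offset":[0.4,-1.4,0.7],"angular":[0,0,0]},{"offset":[0.4,-1.4,0.7],"angular":[0,0,0]}]' -1 >/dev/null; python3 st.py
python3 -m handwheel '[{"offset":[0,0,0],"angular":[0,0,-0.06]}]' -1 >/dev/null; python3 st.py
python3 -m handwheel '[{"offset":[0,0,0],"angular":[0,0,-0.06]}]' -1 >/dev/null; python3 st.py
python3 -m handwheel '[{"offset":[0,0,0],"angular":[0,0,-0.06]}]' -1 >/dev/null; python3 st.py
python3 -m handwheel '[{"offset":[0,0,0],"angular":[0,0,-0.06]}]' -1 >/dev/null; python3 st.py
python3 -m handwheel '[{"offset":[0,0,0],"angular":[0,0,-0.06]}]' -1 >/dev/null; python3 st.py
python3 -m handwheel '[{"offset":[0,0,0],"angular":[0,0,-0.06]}]' -1 >/dev/null; python3 st.py
```

```text
t 14.45 yaw 3.4697 j6 -2.431 pos [ 0.4466 -0.1735  0.0802] F [-0.2  1.2  6.8] Mz -0.0652
t 14.57 yaw 3.4089 j6 -2.370 pos [ 0.4466 -0.1734  0.0802] F [1.2 0.8 6.7] Mz 0.0025
t 14.70 yaw 3.3480 j6 -2.309 pos [ 0.4466 -0.1735  0.0802] F [-0.6  0.4  6.8] Mz 0.0887
t 14.82 yaw 3.2879 j6 -2.249 pos [ 0.4466 -0.1735  0.0802] F [ 0.2 -0.4  6.7] Mz 0.1107
t 14.95 yaw 3.2280 j6 -2.189 pos [ 0.4466 -0.1735  0.0802] F [ 0.  -0.3  6.7] Mz 0.0090
t 15.07 yaw 3.1680 j6 -2.129 pos [ 0.4466 -0.1735  0.0802] F [0.2 0.6 6.4] Mz 0.0501
t 15.20 yaw 3.1079 j6 -2.069 pos [ 0.4466 -0.1735  0.0802] F [0.6 1.  4.8] Mz -0.0303
```

```bash
cat > av.py <<'E'
from h import *
import sys
n=int(sys.argv[1]) if len(sys.argv)>1 else 8
M=[]
for i in range(n):
    c=read_camera("side"); s=manip.sense(); M.append(s['torque'][2])
q=s['ee_rot'];y=2*np.arctan2(q[2],q[1])%(2*np.pi)
print("t %.2f yaw %.4f j6 %.3f F %s Mz %.4f +- %.4f"%(s['clock'],y,s['joints'][5],np.round(s['ft_force'],1),np.mean(M),np.std(M)/np.sqrt(n)))
if len(sys.argv)>2: cv2.imwrite(sys.argv[2],cv2.resize(c["pixels"][230:310,240:380,::-1],None,fx=5,fy=5,interpolation=cv2.INTER_CUBIC))
E
python3 av.py 8 pics/t0.png
for i in 1; do :; done
python3 -m handwheel '[{"offset":[0,0,0],"angular":[0,0,-0.1]},{"offset":[0,0,0],"angular":[0,0,-0.1]}]' -1 >/dev/null; python3 av.py
python3 -m handwheel '[{"offset":[0,0,0],"angular":[0,0,-0.1]},{"offset":[0,0,0],"angular":[0,0,-0.1]}]' -1 >/dev/null; python3 av.py
python3 -m handwheel '[{"offset":[0,0,0],"angular":[0,0,-0.1]},{"offset":[0,0,0],"angular":[0,0,-0.1]}]' -1 >/dev/null; python3 av.py 8 pics/t1.png
```

```text
t 15.60 yaw 3.1099 j6 -2.071 F [0.2 0.5 6.7] Mz -0.0658 +- 0.0100
t 16.25 yaw 3.0099 j6 -1.971 F [0.4 0.9 5.9] Mz -0.0069 +- 0.0091
t 16.90 yaw 2.9099 j6 -1.871 F [0.3 0.6 5.7] Mz -0.0381 +- 0.0100
t 17.55 yaw 2.8098 j6 -1.771 F [0.5 1.  5. ] Mz -0.0604 +- 0.0093
```

View pics/t0.png

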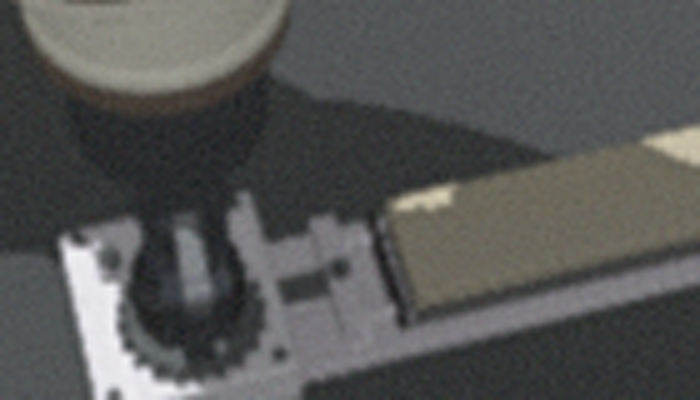

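View pics/t1.png

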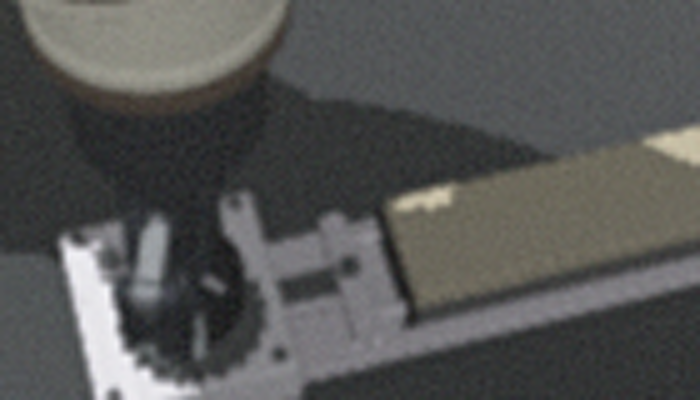

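```bash
python3 -m handwheel '[{"offset":[0,0,0],"angular":[0,0,-0.07]},{"offset":[0,0,0],"angular":[0,0,-0.07]}]' -1 >/dev/null; python3 av.py 10
python3 -m handwheel '[{"offset":[0,0,0],"angular":[0,0,-0.07]},{"offset":[0,0,0],"angular":[0,0,-0.07]}]' -1 >/dev/null; python3 av.py 10
python3 -m handwheel '[{"offset":[0,0,0],"angular":[0,0,-0.07]},{"offset":[0,0,0],"angular":[0,0,-0.07]}]' -1 >/dev/null; python3 av.py 10
python3 -m handwheel '[{"offset":[0,0,0],"angular":[0,0,-0.07]},{"offset":[0,0,0],"angular":[0,0,-0.07]}]' -1 >/dev/null; python3 av.py 10
python3 -m handwheel '[{"offset":[0,0,0],"angular":[0,0,-0.07]},{"offset":[0,0,0],"angular":[0,0,-0.07]}]' -1 >/dev/null; python3 av.py 10 pics/t2.png
```

```text
t 18.30 yaw 2.7399 j6 -1.701 F [0.2 1.4 6.3] Mz -0.0275 +- 0.0068
t 19.05 yaw 2.6699 j6 -1.631 F [0.1 0.9 5.8] Mz 0.0126 +- 0.0082
t 19.80 yaw 2.5999 j6 -1.561 F [0.2 0.5 6.6] Mz 0.0292 +- 0.0059
t 20.55 yaw 2.5299 j6 -1.491 F [-0.1  0.3  6.8] Mz 0.0388 +- 0.0056
t 21.30 yaw 2.4599 j6 -1.421 F [-0.  -0.5  6.4] Mz 0.0731 +- 0.0050
```

View pics/t2.png

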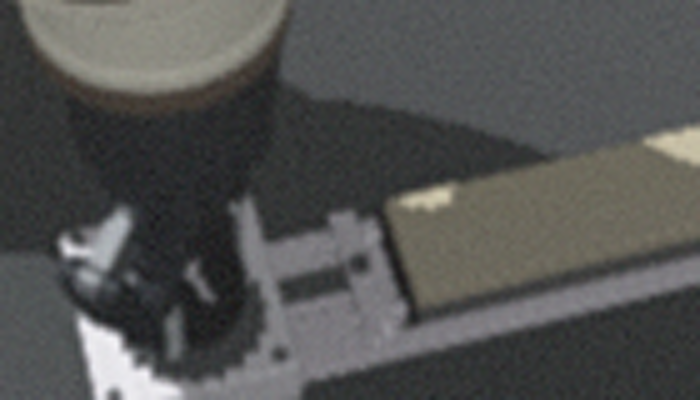

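```bash
python3 -m handwheel '[{"offset":[0,0,0],"angular":[0,0,0]},{"offset":[0,0,0],"angular":[0,0,0]},{"offset":[0,0,0],"angular":[0,0,0]}]' 1 |grep -E "clock|width"; python3 -m handwheel '[{"offset":[0,0,25],"angular":[0,0,0]},{"offset":[0,0,60],"angular":[0,0,0]},{"offset":[20,-50,100],"angular":[0,0,0]},{"offset":[50,-100,115],"angular":[0,0,0]},{"offset":[80,-150,115],"angular":[0,0,0]},{"offset":[100,-217,115],"angular":[0,0,0]},{"offset":[100,-217,115],"angular":[0,0,0]},{"offset":[100,-217,115],"angular":[0,0,0]}]' 1 |grep -E "clock|pos"
python3 - <<'E'
from h import *
T=Cam("top");S=Cam("side")
cv2.imwrite("pics/full_t1.png",T.img);cv2.imwrite("pics/full_s1.png",S.img)
k0t=cv2.imread("pics/top0.png");k0s=cv2.imread("pics/side0.png")
def ptr(img,C,box,lo):
    x,y,w,h=box; g=cv2.cvtColor(img,cv2.COLOR_BGR2GRAY)[y:y+h,x:x+w].astype(float)
    wgt=np.clip(g-lo,0,None)
    v,u=np.mgrid[y:y+h,x:x+w]
    P=np.array([C.plane(a,b,.084)[:2] for a,b in zip(u.ravel(),v.ravel())]);W=wgt.ravel()
    return P,W
def show(nm,img,x,y,w,h,k): cv2.imwrite(nm,cv2.resize(img[y:y+h,x:x+w],None,fx=k,fy=k,interpolation=cv2.INTER_CUBIC))
show("pics/p1_t.png",T.img,415,250,40,35,12); show("pics/p1_s.png",S.img,255,270,45,40,12)
E
```

```text
clock: 21.68
width: 1.001
clock: 22.68
eef_pos: [0.5461, -0.3904, 0.1941]
```

View pics/p1_t.png

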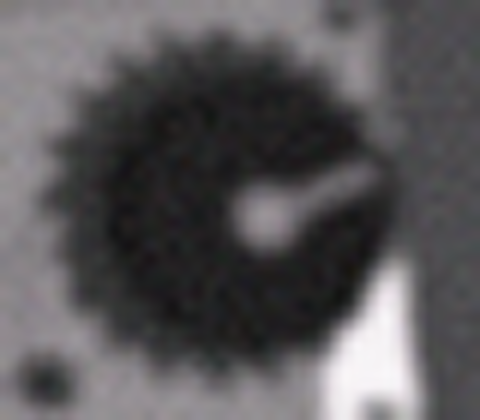

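View pics/p1_s.png

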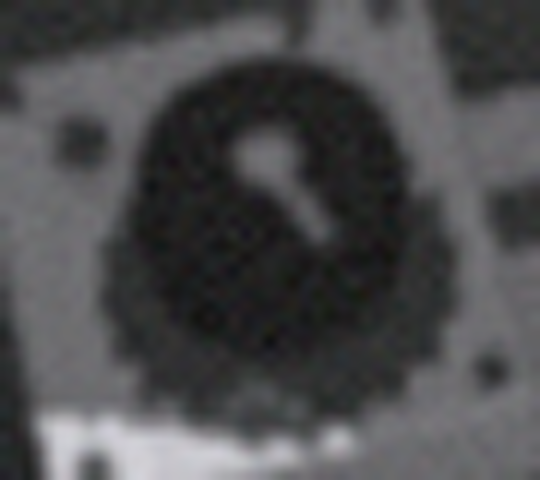

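The pointer turned from pointing up to about (370,170) in the top crop, and from right to lower right, (325,230), in the side crop. Now I'll put numbers on it.

```bash
cat > ptr.py <<'E'
from h import *
def angle(C,img,verbose=True):
    g=cv2.cvtColor(img,cv2.COLOR_BGR2GRAY); g=cv2.resize(g,None,fx=4,fy=4,interpolation=cv2.INTER_CUBIC).astype(float)
    u0,v0=C.proj([.4465,-.1725,.084]); res=[]
    U,V=np.meshgrid(np.arange(int(4*(u0-14)),int(4*(u0+14))),np.arange(int(4*(v0-14)),int(4*(v0+14))))
    P=np.array([C.plane((a+.5)/4-.5,(b+.5)/4-.5,.084)[:2] for a,b in zip(U.ravel(),V.ravel())]); G=g[V.ravel(),U.ravel()]
    c=np.array([.4465,-.1725])
    for _ in range(5):   # centre on the dot
        r=np.linalg.norm(P-c,axis=1); k=r<.007; W=np.clip(G-np.median(G[r<.02])-15,0,None)*k; c=(P*W[:,None]).sum(0)/W.sum()
    d=P-c; r=np.linalg.norm(d,axis=1); k=(r>.008)&(r<.017)
    med=np.median(G[k]); W=np.clip(G-med-0.35*(G[k].max()-med),0,None)*k
    a=np.angle((W*np.exp(1j*np.arctan2(d[:,1],d[:,0]))).sum()); 
    return a,c,med,G[k].max()
E
python3 - <<'E'
from ptr import *
T=Cam("top");S=Cam("side")
for nm,C,f in(("top",T,"top0"),("side",S,"side0"),("top",T,"full_t1"),("side",S,"full_s1")):
    a,c,m,x=angle(C,cv2.imread(f"pics/{f}.png")); print(nm,f,"angle %.3f"%a,c.round(4),m,x)
E
```

```text
top top0 angle -0.205 [ 0.4471 -0.1731] 49.0 203.0
side side0 angle -0.224 [ 0.4465 -0.1704] 44.0 189.0
top full_t1 angle -1.180 [ 0.4468 -0.1734] 32.0 105.0
side full_s1 angle -1.194 [ 0.4461 -0.1709] 32.0 94.0
```

Run:
```python
from h import *
S=Cam("side");T=Cam("top")
cv2.imwrite("pics/full_s2.png",S.img);cv2.imwrite("pics/full_t2.png",T.img)
n=np.array([np.cos(.05),np.sin(.05)]);l=np.array([-n[1],n[0]]);k=np.array([.4465,-.1705])+.0134*l  # axis pt at knob station (side-camera y)
def prof(fn,kind):
    g=cv2.cvtColor(cv2.imread(fn),cv2.COLOR_BGR2GRAY).astype(np.float32)
    ss=np.arange(.055,.115,.0005); out=[]
    for s in ss:
        uv=np.array([S.proj([*(k+s*n+w*l),.031]) for w in np.linspace(-.02,.005,26)])
        if kind: uv=(uv-[240,230]+.5)*5-.5
        out.append(cv2.remap(g,uv[:,0].astype(np.float32)[None],uv[:,1].astype(np.float32)[None],cv2.INTER_CUBIC).mean())
    return ss,np.array(out)
R={}
for f,kd in(("t0",1),("t1",1),("t2",1),("full_s1",0),("full_s2",0)): ss,R[f]=prof(f"pics/{f}.png",kd)
print("s(mm) "+" ".join(R))
for i in range(0,len(ss),3): print("%.1f "%(ss[i]*1e3)+" ".join("%.0f"%R[f][i] for f in R))
for f in R:
    o=R[f]; d=np.gradient(o); j=np.argmin(d[20:90])+20
    a,b,c=d[j-1:j+2]; print(f,"white->rubber edge at %.2f mm"%(1e3*(ss[j]+.0005*.5*(a-c)/(a-2*b+c))))
```

```text
s(mm) t0 t1 t2 full_s1 full_s2
55.0 88 86 86 74 75
56.5 88 87 86 76 76
58.0 86 87 88 78 76
59.5 83 86 89 76 74
61.0 85 85 87 75 74
62.5 96 84 86 74 75
64.0 106 83 88 75 75
65.5 105 89 87 76 74
67.0 100 100 85 72 72
68.5 98 107 83 69 71
70.0 102 106 85 74 74
71.5 106 101 97 84 84
73.0 110 100 107 91 91
74.5 116 102 105 90 89
76.0 120 105 102 87 88
77.5 120 110 100 86 86
79.0 121 117 100 87 86
80.5 124 120 104 89 89
82.0 120 121 110 93 93
83.5 107 122 117 99 97
85.0 82 123 122 105 102
86.5 52 120 122 105 104
88.0 35 104 113 97 98
89.5 44 76 89 76 77
91.0 68 49 58 51 51
92.5 80 32 35 35 36
94.0 75 38 35 33 36
95.5 73 61 54 46 47
97.0 84 84 79 68 67
98.5 98 99 97 86 82
100.0 105 104 104 93 90
101.5 104 104 105 96 93
103.0 103 104 105 100 95
104.5 104 104 103 103 97
106.0 103 103 103 104 98
107.5 102 102 103 108 102
109.0 103 102 104 114 106
110.5 104 104 105 116 110
112.0 104 104 104 119 114
113.5 104 104 103 122 118
t0 white->rubber edge at 85.42 mm
t1 white->rubber edge at 89.32 mm
t2 white->rubber edge at 90.40 mm
full_s1 white->rubber edge at 90.18 mm
full_s2 white->rubber edge at 89.91 mm
```

```bash
cat > comp.py <<'E'
from h import *
from scipy.optimize import least_squares
from scipy.ndimage import gaussian_filter1d
n=np.array([np.cos(.05),np.sin(.05)]);l=np.array([-n[1],n[0]]);k=np.array([.4465,-.1705])+.0134*l
ss=np.arange(.045,.115,.00025)*1e3
def prof(S,img,x0,y0,sc,w0=-.02,w1=.005):
    g=cv2.cvtColor(img,cv2.COLOR_BGR2GRAY).astype(np.float32) if img.ndim==3 else img.astype(np.float32)
    W=np.linspace(w0,w1,26)
    UV=np.array([[S.proj([*(k+s/1e3*n+w*l),.031]) for w in W] for s in ss])
    UV=(UV-[x0,y0]+.5)*sc-.5
    o=cv2.remap(g,UV[...,0].astype(np.float32),UV[...,1].astype(np.float32),cv2.INTER_CUBIC).mean(1)
    return gaussian_filter1d(o,4)
def shift(ref,p,a,b,d0):
    s=ss[(ss>=a)&(ss<=b)]; r=np.interp(s,ss,ref)
    f=lambda q:q[1]*np.interp(s+q[0],ss,p)+q[2]-r
    best=min((least_squares(f,[d,1,0]) for d in np.arange(d0-2,d0+2.1,.5)),key=lambda z:z.cost)
    return best.x[0],np.sqrt(2*best.cost/len(s))
E
python3 - <<'E'
from comp import *
S=Cam("side")
im=np.mean([cv2.cvtColor(np.ascontiguousarray(read_camera("side")["pixels"][:,:,::-1]),cv2.COLOR_BGR2GRAY).astype(np.float32) for _ in range(6)],0)
np.save("tooth4.npy",im)
for band in((-.02,.005),(-.022,-.008),(-.008,.006),(.006,.02)):
    ref=prof(S,cv2.imread("pics/t1.png"),240,230,5,*band)
    print("band",band)
    for nm,img,a,dc in(("t0",cv2.imread("pics/t0.png"),(240,230,5),-4.2),("t2",cv2.imread("pics/t2.png"),(240,230,5),4.7),("s1",cv2.imread("pics/full_s1.png"),(0,0,1),4.5),("s2",cv2.imread("pics/full_s2.png"),(0,0,1),4.5),("avg",im,(0,0,1),4.5),("k2",cv2.imread("pics/k2_s.png"),(210,180,4),-9),("k1",cv2.imread("pics/k1_s.png"),(210,180,4),-9)):
        p=prof(S,img,*a,*band)
        c,e1=shift(ref,p,60,74,dc); j,e2=shift(ref,p,83,92.5,max(min(dc,1),-9.2))
        print(nm,"carriage %.2f (%.1f) jaw %.2f (%.1f)  compression rel t1 %.2f"%(c,e1,j,e2,c-j))
E
```

```text
band (-0.02, 0.005)
t0 carriage -3.96 (1.0) jaw -4.34 (0.3)  compression rel t1 0.37
t2 carriage 4.98 (0.7) jaw 0.74 (0.8)  compression rel t1 4.23
s1 carriage 4.88 (1.0) jaw 0.68 (1.3)  compression rel t1 4.20
s2 carriage 4.85 (0.5) jaw 0.77 (1.8)  compression rel t1 4.09
avg carriage 5.05 (0.7) jaw 0.70 (1.5)  compression rel t1 4.35
k2 carriage -8.89 (1.0) jaw -9.29 (0.7)  compression rel t1 0.41
k1 carriage -8.72 (1.0) jaw -9.32 (0.4)  compression rel t1 0.60
band (-0.022, -0.008)
t0 carriage -3.91 (0.7) jaw -4.29 (0.4)  compression rel t1 0.38
t2 carriage 4.97 (0.6) jaw 0.63 (0.5)  compression rel t1 4.34
s1 carriage 4.77 (0.4) jaw 0.65 (0.8)  compression rel t1 4.12
s2 carriage 5.03 (0.4) jaw 0.59 (0.9)  compression rel t1 4.45
avg carriage 4.89 (0.5) jaw 0.62 (0.7)  compression rel t1 4.27
k2 carriage -8.86 (0.2) jaw -9.38 (0.5)  compression rel t1 0.52
k1 carriage -8.65 (0.4) jaw -9.46 (0.4)  compression rel t1 0.81
band (-0.008, 0.006)
t0 carriage -4.09 (1.2) jaw -4.34 (0.5)  compression rel t1 0.25
t2 carriage 4.85 (0.7) jaw 0.86 (1.5)  compression rel t1 3.99
s1 carriage 4.64 (1.3) jaw 0.74 (1.6)  compression rel t1 3.91
s2 carriage 4.64 (0.6) jaw 0.88 (2.3)  compression rel t1 3.76
avg carriage 4.80 (0.6) jaw 0.78 (2.2)  compression rel t1 4.03
k2 carriage -9.05 (1.5) jaw -9.22 (0.9)  compression rel t1 0.17
k1 carriage -8.96 (1.4) jaw -9.22 (0.7)  compression rel t1 0.26
band (0.006, 0.02)
t0 carriage -3.95 (0.5) jaw -3.73 (2.2)  compression rel t1 -0.22
t2 carriage 4.85 (1.0) jaw 0.68 (1.3)  compression rel t1 4.18
s1 carriage 4.93 (0.9) jaw 0.50 (18.5)  compression rel t1 4.43
s2 carriage 5.33 (0.8) jaw 0.50 (14.1)  compression rel t1 4.83
avg carriage 5.18 (0.9) jaw 0.25 (18.5)  compression rel t1 4.93
k2 carriage -9.10 (0.5) jaw -9.23 (0.4)  compression rel t1 0.13
k1 carriage -11.75 (2.3) jaw -9.31 (0.6)  compression rel t1 -2.44
```

Run:
```python
from comp import *
M=[];F=[]
I=[]
for i in range(14):
    c=read_camera("side"); s=manip.sense(); M.append(s['torque']);F.append(s['ft_force'])
print(s['clock'],np.mean(M,0),np.std(M,0),np.mean(F,0))
S=Cam("side")
# stone near edge / far motion, z=.039 plane, by profile
import comp
def sp(img,x0,y0,sc,w0,w1,a,b):
    g=cv2.cvtColor(img,cv2.COLOR_BGR2GRAY).astype(np.float32) if img.ndim==3 else img.astype(np.float32)
    s=np.arange(a,b,.25); W=np.linspace(w0,w1,20)
    UV=np.array([[S.proj([*(k+q/1e3*n+w*l),.039]) for w in W] for q in s]);UV=(UV-[x0,y0]+.5)*sc-.5
    return s,gaussian_filter1d(cv2.remap(g,UV[...,0].astype(np.float32),UV[...,1].astype(np.float32),cv2.INTER_CUBIC).mean(1),4)
im=np.load("tooth4.npy")
for nm,img,a in(("k1",cv2.imread("pics/k1_s.png"),(210,180,4)),("k2",cv2.imread("pics/k2_s.png"),(210,180,4)),("t0",cv2.imread("pics/t0.png"),(240,230,5)),("t1",cv2.imread("pics/t1.png"),(240,230,5)),("t2",cv2.imread("pics/t2.png"),(240,230,5)),("tooth4",im,(0,0,1))):
    s,p=sp(img,*a,-.02,0,84,110)
    lo=p[(s>88)&(s<100)].min(); hi=p[(s>101)&(s<106)].mean(); mid=(lo+hi)/2
    i=np.argmin(np.where((s>88)&(s<100),p,999)); j=i+np.argmax(p[i:]>mid); e=s[j-1]+(mid-p[j-1])/(p[j]-p[j-1])*.25
    d=np.gradient(p);q=i+np.argmax(d[i:i+40]); print(nm,"stone edge mid %.2f  grad %.2f  lo %.0f hi %.0f"%(e,s[q],lo,hi))
```

```text
24.025 [-0.00410997  0.00496153  0.00212972] [0.0301624  0.03121234 0.03381125] [-0.10842179  0.17687803  0.06451221]
k1 stone edge mid 96.10  grad 96.00  lo 76 hi 105
k2 stone edge mid 96.17  grad 96.00  lo 76 hi 103
t0 stone edge mid 94.24  grad 88.75  lo 51 hi 104
t1 stone edge mid 94.49  grad 94.00  lo 37 hi 103
t2 stone edge mid 94.87  grad 94.50  lo 36 hi 103
tooth4 stone edge mid 95.63  grad 94.75  lo 36 hi 106
```

```bash
python3 -m handwheel '[{"offset":[-20,50,0],"angular":[0,0,0]},{"offset":[-50,105,0],"angular":[0,0,0]},{"offset":[-75,160,0],"angular":[0,0,0]},{"offset":[-99.5,216.9,0],"angular":[0,0,0]},{"offset":[-99.5,216.9,-40],"angular":[0,0,0]},{"offset":[-99.5,216.9,-80],"angular":[0,0,0]},{"offset":[-99.5,216.9,-105],"angular":[0,0,0]},{"offset":[-99.5,216.9,-113],"angular":[0,0,0]},{"offset":[-99.5,216.9,-113],"angular":[0,0,0]}]' 1 |grep -E "clock|pos"; python3 st.py;  python3 -m handwheel '[{"offset":[0,0,0],"angular":[0,0,0]},{"offset":[0,0,0],"angular":[0,0,0]},{"offset":[0,0,0],"angular":[0,0,0]},{"offset":[0,0,0.8],"angular":[0,0,0]},{"offset":[0,0,0.8],"angular":[0,0,0]}]' -1 |grep -E "clock|width"
python3 - <<'E'
from h import *
M=[];F=[];Q=[]
for i in range(8):
    c=read_camera("side"); s=manip.sense(); M.append(s['torque']);F.append(s['ft_force']);Q.append(s['ee_rot'])
print(s['clock'],s['eef_pos'],np.mean(M,0).round(3),np.mean(F,0).round(2),s['joints'][5],np.mean(Q,0))
E
```

```text
clock: 25.2
eef_pos: [0.4469, -0.1736, 0.0821]
t 25.20 yaw 2.4597 j6 -1.420 pos [ 0.4469 -0.1736  0.0821] F [-0.5 -0.2  0.1] Mz -0.0171
clock: 25.82
width: 0.514
26.225 [ 0.44700755 -0.17374535  0.08289448] [-0.547  0.003  0.034] [-0.28 -3.29  4.98] -1.4202364925226083 [ 3.52156501e-04  3.34337322e-01  9.42453385e-01 -2.18833501e-04]
```

```bash
cat > av2.py <<'E'
from h import *
import sys
n=int(sys.argv[1]); M=[];F=[]
for i in range(n):
    c=read_camera("side"); s=manip.sense(); M.append(s['torque']);F.append(s['ft_force'])
q=s['ee_rot'];y=2*np.arctan2(q[2],q[1])%(2*np.pi)
print("t %.2f yaw %.4f F %s M %s +-%.3f"%(s['clock'],y,np.mean(F,0).round(1),np.mean(M,0).round(4),np.std(M,0)[2]/np.sqrt(n)))
if len(sys.argv)>2: cv2.imwrite(sys.argv[2],c["pixels"][:,:,::-1])
E
python3 -m handwheel '[{"offset":[0,-0.6,0.6],"angular":[0,0,0]},{"offset":[0,-0.6,0.6],"angular":[0,0,0]}]' -1 >/dev/null; python3 av2.py 10
python3 -m handwheel '[{"offset":[0,0,0],"angular":[0,0,-0.08]},{"offset":[0,0,0],"angular":[0,0,-0.08]}]' -1 >/dev/null; python3 av2.py 12
python3 -m handwheel '[{"offset":[0,0,0],"angular":[0,0,-0.08]},{"offset":[0,0,0],"angular":[0,0,-0.08]}]' -1 >/dev/null; python3 av2.py 12
python3 -m handwheel '[{"offset":[0,0,0],"angular":[0,0,0.05]},{"offset":[0,0,0],"angular":[0,0,0.05]}]' -1 >/dev/null; python3 av2.py 16 pics/f145.png
```

```text
t 26.98 yaw 2.4598 F [ 4.9  1.  -3.5] M [ 0.1492 -0.8685 -0.0275] +-0.009
t 27.82 yaw 2.3818 F [ 5.2  1.1 -4.3] M [ 0.2254 -0.9255  0.0763] +-0.010
t 28.68 yaw 2.3023 F [ 5.3  1.  -4.3] M [ 0.1864 -0.8825  0.1185] +-0.010
t 29.73 yaw 2.3523 F [ 4.9  1.3 -4.4] M [ 0.233  -0.9002  0.1435] +-0.008
```

```bash
cat > c2.py <<'E'
from comp import *
def profC(C,img,x0,y0,sc,w0,w1,kk,z=.031):
    g=cv2.cvtColor(img,cv2.COLOR_BGR2GRAY).astype(np.float32) if img.ndim==3 else img.astype(np.float32)
    W=np.linspace(w0,w1,26)
    UV=np.array([[C.proj([*(kk+s/1e3*n+w*l),z]) for w in W] for s in ss]);UV=(UV-[x0,y0]+.5)*sc-.5
    return gaussian_filter1d(cv2.remap(g,UV[...,0].astype(np.float32),UV[...,1].astype(np.float32),cv2.INTER_CUBIC).mean(1),3)
kS=k; kT=np.array([.4468,-.1733])+.0134*l
E
python3 - <<'E'
from c2 import *
S=Cam("side");T=Cam("top")
im=np.load("tooth4.npy")
a=profC(S,cv2.imread("pics/rel_s.png"),240,180,4,-.02,.0,kS); b=profC(S,im,0,0,1,-.02,0,kS)
A=profC(T,cv2.imread("pics/rel_t.png"),360,100,3,-.018,.018,kT); B=profC(T,cv2.imread("pics/full_t1.png"),0,0,1,-.018,.018,kT);B2=profC(T,cv2.imread("pics/full_t2.png"),0,0,1,-.018,.018,kT)
for i in range(0,len(ss),6): print("%.1f  side free %.0f tooth4 %.0f | top free %.0f tooth4 %.0f %.0f"%(ss[i],a[i],b[i],A[i],B[i],B2[i]))
E
```

```text
45.0  side free 76 tooth4 77 | top free 107 tooth4 107 106
46.5  side free 76 tooth4 77 | top free 107 tooth4 107 107
48.0  side free 78 tooth4 77 | top free 106 tooth4 106 107
49.5  side free 79 tooth4 78 | top free 106 tooth4 106 106
51.0  side free 77 tooth4 77 | top free 106 tooth4 106 105
52.5  side free 76 tooth4 76 | top free 107 tooth4 106 106
54.0  side free 74 tooth4 76 | top free 108 tooth4 107 106
55.5  side free 75 tooth4 77 | top free 109 tooth4 106 106
57.0  side free 81 tooth4 78 | top free 110 tooth4 105 106
58.5  side free 91 tooth4 78 | top free 113 tooth4 105 106
60.0  side free 96 tooth4 77 | top free 116 tooth4 107 106
61.5  side free 97 tooth4 76 | top free 116 tooth4 107 106
63.0  side free 97 tooth4 77 | top free 116 tooth4 105 105
64.5  side free 98 tooth4 77 | top free 115 tooth4 104 105
66.0  side free 98 tooth4 77 | top free 117 tooth4 105 105
67.5  side free 98 tooth4 75 | top free 119 tooth4 106 105
69.0  side free 98 tooth4 74 | top free 119 tooth4 104 105
70.5  side free 100 tooth4 79 | top free 120 tooth4 104 105
72.0  side free 103 tooth4 89 | top f
[... 992 characters left out ...]
3 | top free 107 tooth4 86 87
99.0  side free 85 tooth4 85 | top free 107 tooth4 100 101
100.5  side free 92 tooth4 89 | top free 108 tooth4 108 109
102.0  side free 96 tooth4 90 | top free 109 tooth4 110 111
103.5  side free 99 tooth4 91 | top free 110 tooth4 111 111
105.0  side free 103 tooth4 93 | top free 111 tooth4 111 110
106.5  side free 107 tooth4 96 | top free 111 tooth4 110 109
108.0  side free 111 tooth4 100 | top free 111 tooth4 110 110
109.5  side free 116 tooth4 105 | top free 111 tooth4 110 110
111.0  side free 120 tooth4 110 | top free 111 tooth4 110 111
112.5  side free 122 tooth4 114 | top free 112 tooth4 111 111
114.0  side free 124 tooth4 118 | top free 112 tooth4 112 111
```

Run:
```python
from c2 import *
S=Cam("side");T=Cam("top"); im=np.load("tooth4.npy")
for w in((-.02,0),(-.022,-.01),(-.012,.002)):
    a=profC(S,cv2.imread("pics/rel_s.png"),240,180,4,*w,kS); b=profC(S,im,0,0,1,*w,kS)
    c=shift(a,b,53,63,13.7);j=shift(a,b,75.5,82.5,10); print("side",w,"carr %.2f(%.1f) jaw %.2f(%.1f) comp %.2f"%(*c,*j,c[0]-j[0]))
for w in((-.018,.018),(-.018,0),(0,.018)):
  A=profC(T,cv2.imread("pics/rel_t.png"),360,100,3,*w,kT)
  for f in("full_t1","full_t2"):
    B=profC(T,cv2.imread(f"pics/{f}.png"),0,0,1,*w,kT)
    c=shift(A,B,54,63,13.7);j=shift(A,B,76.5,84,10); c2=shift(A,B,64,76.5,13.7);print("top",w,"carr %.2f(%.1f) alt %.2f(%.1f) jaw %.2f(%.1f) comp %.2f"%(*c,*c2,*j,c[0]-j[0]))
```

```text
side (-0.02, 0) carr 13.81(0.5) jaw 9.87(0.2) comp 3.94
side (-0.022, -0.01) carr 13.64(0.9) jaw 10.13(0.3) comp 3.52
side (-0.012, 0.002) carr 13.72(0.4) jaw 9.75(0.2) comp 3.96
top (-0.018, 0.018) carr 14.17(0.5) alt 11.16(1.0) jaw 10.02(0.2) comp 4.16
top (-0.018, 0.018) carr 14.58(0.3) alt 11.37(0.9) jaw 10.04(0.1) comp 4.55
top (-0.018, 0) carr 15.31(0.7) alt 8.57(0.5) jaw 9.89(0.2) comp 5.42
top (-0.018, 0) carr 17.79(0.2) alt 10.61(0.2) jaw 9.84(0.4) comp 7.95
top (0, 0.018) carr 13.29(0.5) alt 12.44(1.4) jaw 10.17(0.2) comp 3.12
top (0, 0.018) carr 13.33(0.3) alt 12.46(1.1) jaw 10.20(0.4) comp 3.12
```

```bash
python3 -m handwheel '[{"offset":[0,0,0],"angular":[0,0,-0.05]},{"offset":[0,0,0],"angular":[0,0,-0.12]},{"offset":[0,0,0],"angular":[0,0,-0.12]}]' -1 >/dev/null; python3 av2.py 10
python3 -m handwheel '[{"offset":[0,0,0],"angular":[0,0,-0.06]},{"offset":[0,0,0],"angular":[0,0,-0.06]}]' -1 >/dev/null; python3 av2.py 10
python3 -m handwheel '[{"offset":[0,0,0],"angular":[0,0,-0.07]},{"offset":[0,0,0],"angular":[0,0,-0.07]}]' -1 >/dev/null; python3 av2.py 12 pics/f160.png
python3 - <<'E'
from c2 import *
S=Cam("side")
for w in((-.02,.005),(-.02,0),(-.012,.004)):
    ref=prof(S,cv2.imread("pics/k2_s.png"),210,180,4,*w)
    r1=prof(S,cv2.imread("pics/t1.png"),240,230,5,*w)
    for f,d in(("f145",15.2),("f160",18.7)):
        p=prof(S,cv2.imread(f"pics/{f}.png"),0,0,1,*w)
        c=shift(ref,p,52,64,d);j=shift(ref,p,75.5,82.5,10);c1=shift(r1,p,60,74,d-9)
        print(w,f,"carr %.2f(%.1f) jaw %.2f(%.1f) comp %.2f ; vs t1 carr %.2f(%.1f)"%(*c,*j,c[0]-j[0],*c1))
E
```

```text
t 30.80 yaw 2.2330 F [ 5.2  1.1 -5. ] M [ 0.2069 -0.9003  0.1123] +-0.007
t 31.55 yaw 2.1733 F [ 5.3  1.1 -5.1] M [ 0.208  -0.894   0.1062] +-0.007
t 32.40 yaw 2.1037 F [ 4.9  1.2 -6.1] M [ 0.2337 -0.9406  0.1544] +-0.007
(-0.02, 0.005) f145 carr 15.21(0.2) jaw 10.06(0.6) comp 5.15 ; vs t1 carr 6.34(0.9)
(-0.02, 0.005) f160 carr 18.66(1.0) jaw 10.21(0.9) comp 8.45 ; vs t1 carr 9.79(0.9)
(-0.02, 0) f145 carr 15.22(0.4) jaw 10.01(0.3) comp 5.21 ; vs t1 carr 6.37(0.5)
(-0.02, 0) f160 carr 18.65(1.3) jaw 9.94(0.4) comp 8.71 ; vs t1 carr 9.80(1.0)
(-0.012, 0.004) f145 carr 15.29(0.2) jaw 10.03(0.9) comp 5.26 ; vs t1 carr 6.29(1.0)
(-0.012, 0.004) f160 carr 18.78(1.4) jaw 10.33(1.6) comp 8.45 ; vs t1 carr 9.78(1.0)
```

Jaw position, carriage travel and moment all put the contact at about 1.0 rad, between the teeth at 0.942 and 1.257. That makes the clicks at 1.257 (first), 1.571 (second, just passed) and 1.885 (third). I'll turn on to just past 1.885.

```bash
python3 -m handwheel '[{"offset":[0,0,0],"angular":[0,0,-0.08]},{"offset":[0,0,0],"angular":[0,0,-0.16]},{"offset":[0,0,0],"angular":[0,0,-0.24]},{"offset":[0,0,0],"angular":[0,0,-0.24]}]' -1 >/dev/null; python3 av2.py 10
python3 -m handwheel '[{"offset":[0,0,0],"angular":[0,0,-0.04]},{"offset":[0,0,0],"angular":[0,0,-0.09]},{"offset":[0,0,0],"angular":[0,0,-0.09]}]' -1 >/dev/null; python3 av2.py 12 pics/f190.png
python3 -m handwheel '[{"offset":[0,0,0],"angular":[0,0,0.02]},{"offset":[0,0,0],"angular":[0,0,0.04]},{"offset":[0,0,0],"angular":[0,0,0.04]}]' -1 >/dev/null; python3 av2.py 8
```

```text
t 33.45 yaw 1.8603 F [ 3.4  1.1 -7.7] M [ 0.2052 -0.705   0.2067] +-0.011
t 34.42 yaw 1.7699 F [  1.7   1.9 -10.6] M [ 0.2656 -0.3728  0.2581] +-0.010
t 35.20 yaw 1.8097 F [  0.4   2.4 -13.6] M [ 0.3857 -0.0935  0.2659] +-0.008
```

```bash
python3 -m handwheel '[{"offset":[0,0,0],"angular":[0,0,0]},{"offset":[0,0,0],"angular":[0,0,0]},{"offset":[0,0,0],"angular":[0,0,0]}]' 1 |grep -E "clock|width|pos"; python3 -m handwheel '[{"offset":[0,0,25],"angular":[0,0,0]},{"offset":[0,0,60],"angular":[0,0,0]},{"offset":[20,-50,100],"angular":[0,0,0]},{"offset":[50,-100,113],"angular":[0,0,0]},{"offset":[80,-150,113],"angular":[0,0,0]},{"offset":[100,-217,113],"angular":[0,0,0]},{"offset":[100,-217,113],"angular":[0,0,0]},{"offset":[100,-217,113],"angular":[0,0,0]}]' 1 |grep -E "clock|pos"
python3 - <<'E'
from ptr import *
from c2 import *
T=Cam("top");S=Cam("side")
cv2.imwrite("pics/end_t.png",T.img);cv2.imwrite("pics/end_s.png",S.img)
for nm,C in(("top",T),("side",S)):
    a,c,m,x=angle(C,C.img); print(nm,"ptr %.3f theta(vs tooth4) %.3f"%(a,1.257+(-1.187-a)))
w=(-.02,0)
a=profC(S,cv2.imread("pics/rel_s.png"),240,180,4,*w,kS); b=profC(S,S.img,0,0,1,*w,kS)
c=shift(a,b,53,63,22.6);j=shift(a,b,75.5,82.5,10);print("side carr %.2f jaw %.2f"%(c[0],j[0]),c[1],j[1])
w=(-.018,.018)
A=profC(T,cv2.imread("pics/rel_t.png"),360,100,3,*w,kT);B=profC(T,T.img,0,0,1,*w,kT)
print("top jaw",shift(A,B,76.5,84,10))
T.crop(360,100,130,200,3,"pics/end_tc.png"); S.crop(240,220,120,90,5,"pics/end_sc.png")
E
```

```text
clock: 35.58
eef_pos: [0.4471, -0.1744, 0.0838]
width: 1.002
clock: 36.58
eef_pos: [0.5466, -0.3912, 0.1957]
top ptr -1.797 theta(vs tooth4) 1.867
side ptr -1.808 theta(vs tooth4) 1.878
side carr 21.92 jaw 11.40 0.5647851228423829 0.9057271825537734
top jaw (np.float64(10.27158198997672), np.float64(0.4101905589466082))
```

View pics/end_t.png

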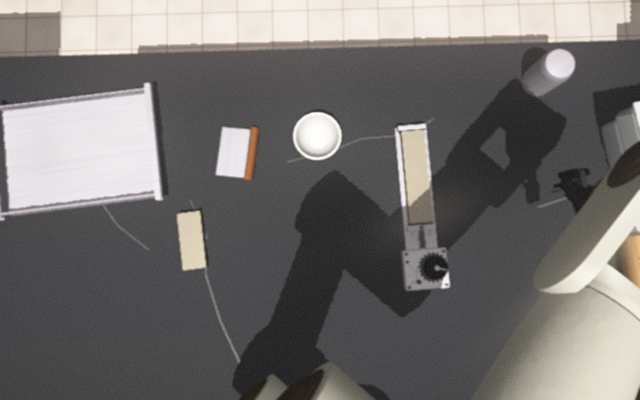

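View pics/end_sc.png

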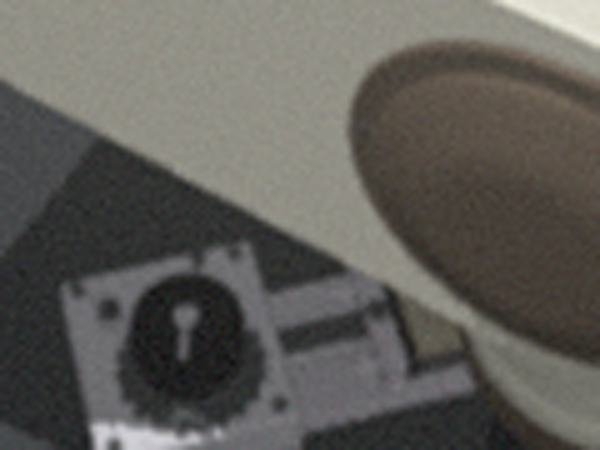

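Run:
```python
from h import *
from station import ticket
T=Cam("top")
def rects(img):
    m=cv2.inRange(cv2.cvtColor(img,cv2.COLOR_BGR2HSV),(12,30,70),(38,160,255)); m[:,440:]=0;m[:120]=0;m[235:,220:]=0
    return [(np.round(r[0],1),np.round(r[1],1),round(r[2],1)) for c in cv2.findContours(m,cv2.RETR_EXTERNAL,cv2.CHAIN_APPROX_NONE)[0] if cv2.contourArea(c)>300 for r in [cv2.minAreaRect(c)]]
print(rects(T.img)); print(rects(cv2.imread("pics/top0.png")))
a=cv2.imread("pics/top0.png")[110:190,205:350].astype(int);b=T.img[110:190,205:350].astype(int);print("bowl/scraper diff mean",abs(a-b).mean())
s=manip.sense();print(s['clock'],s['width'],np.round(s['ft_force'],1))
ticket.close_job()
```

```text
[(array([191. , 239.9]), array([58.7, 25.5]), 83.7), (array([416.1, 176.4]), array([93.5, 24.7]), 84.5)]
[(array([191. , 239.9]), array([58.9, 25.7]), 83.7), (array([273.6, 207.5]), array([25.8, 57.2]), 8.3)]
bowl/scraper diff mean 6.765545977011494
36.725 1.0007287880168663 [ 0.4 -0.6 -0.6]
the job is handed in; nothing more can be done
```

The stone is in the holder, flat and against the fixed jaw. The knob is on what I judge to be the third click, and the pawl is holding it. I handed the job in at 36.7 s with the gripper open and clear of everything.

- **Stone:** It was pushed to the fixed jaw until about 15 N and then released. The last top view still shows it home, with the same angle as the holder and within about 2 mm of its centre line.
- **Knob:** After I let go, the pointer read about 1.87 rad, which matches the sixth tooth at 1.885. The second click was passed without letting go, so I checked the held position only at the first and third clicks.
- **Contact point:** The camera views put the jaw meeting the stone at about 0.98 rad, only about 0.04 rad past the tooth at 0.942. That makes the third click the one at 1.885, with the springs pressed about 12.7 mm.
- **What disagreed:** The moment readings were noisy and gave a contact point anywhere from 0.80 to 1.13 rad. If the jaw really met the stone before 0.942, the knob is one click too tight. I went with the camera result.
- **Last side view:** The arm hid part of the jaw, so one jaw reading there was off (11.4 mm). The top view gave 10.3 mm, close to the 10.0 mm measured earlier.
- **Other things on the counter:** The short stone reads the same as at the start. The bowl and scraper look unmoved; the image difference around them is small, which I put down to shadows and noise.

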